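Strip the dial hub into its kit tray

ROBOT

A 6-joint arm with a two-finger parallel gripper is mounted at the origin on the work surface. World frame = base frame: x ahead of the robot, y to its left, z up, the work surface at z = 0. Lengths are in m, angles in rad, forces in N, time in s.
With the tool pointing down it reaches from about 0.35 to 0.975 m from the base axis. Payload 4.9 kg.
Tool frame: the origin (TCP) lies on the mounting face of the last link; the fingertips stand 173 mm ahead of it and the grasp point (between the pads) lies 155 mm ahead of it; x points along the fingers, z is the direction in which the jaws open and shut, and the axes are right-handed (so a half turn about x gives the same grasp; the last joint's range is limited). The gripper opens to 85 mm and grips with 20 to 120 N. Pads are 22 mm wide; open, the fingers measure 114 mm over their backs; the gripper's body (76 mm by 85 mm) begins 54 mm behind the grasp point. The pads swing forward as they close: fully open they stand 13 mm farther back than shut.
Start: joints at [-1.381, 0.053, 1.613, -0, 1.476, -0.119], TCP at [0.19, -0.595, 0.405] pointing down, gripper open.
Joint ranges: [-3.01, 3.01], [-1.01, 2.22], [0.06, 2.58], [-1.02, 4.17], [0.09, 2.62], [-3.14, 3.14]. Speed limits (rad/s): [2.57, 2.57, 3.14, 3.14, 3.14, 3.14].

INTERFACE

Orientations are given as a rotation vector (axis times angle).
In Python, from station import get_obs, get_image, get_calibration, finish_job, look_for, masks_of, tip_of gives the robot as it stands.
- The arm moves only by the tool carry_out, never from a script. Its argument "increments" is a list of rows, each a list of 3 entries, a list of its own where there are three numbers: the turn, a rotation vector about the world's x, y, z in units of 0.1 rad (1.0 is 0.1 rad), then the shift along the world's x, y, z in units of 20 mm (1.0 is 20 mm), then the opening, from 0 (shut) to 1 (fully open). A call has 1 to 8 rows; each row shifts and turns the pose as measured when the row begins; what a row does not reach is not made up. A row lasts 1/10 s, in which the tool goes at most 50 mm and 8.59 degrees, less where a joint would pass 70% of its speed; a pose out of reach is approached as far as the arm can. A call with a number of a shift or a turn outside -1 to 1 is refused whole. A call with a gripper value outside its range is refused whole. The fingers move at their own pace and stop on an object; "squeeze" is the grip in N (left out, the last holds). Time passes only in rows, so rows that do not move let the fingers close. It gives the time, the measured TCP pose, the force and the opening at its end, in the units of the state.
- get_obs(): the state, without advancing time (a new reading comes with each control period).
- get_image(name): name is "scene" or "side" or "wrist"; returns (picture, depth): 400x640x3 uint8, blue, green, red; 400x640 float32, m along the optical axis (not along the pixel's ray), 0 where there is no reading.
- get_calibration(name): a dict with "fx", "fy", "cx", "cy" (pixels), "position" and "orientation" of the camera in the world. Camera axes: x right, y down, z forward; pixel columns grow to the right and rows downward; lengths in m; the calibration is good to about 2 mm. The wrist camera is an equidistant fisheye: a pixel r from the principal point sees the ray r / f radians off the axis. A picture is of the moment at which its call begins: read the wrist's pose just before it. get_calibration takes no time and is no camera call; for the wrist camera it gives the pose at the moment of the call.
- finish_job(): hands the job in, once; it reports no verdict.
Trained networks look in the newest picture that a camera, given by its name, has taken for a name from the list of things; names that differ only in an ending like _2 or _b are one class to them, and where a whole thing is asked for, a point or a joint stands for the part that bears it (a point fixed in the world has none). Each returns a list of dicts, best first, with "p" (0 to 1); they miss things now and then, are a little off and sometimes report something else, mostly with a low value. They report only what shows in the picture. A call takes as long as a camera call. They do not tell look-alikes from the thing itself.
- look_for(camera, query): "centre" ([column, row] in pixels, amid what is visible of it).
- masks_of(camera, query): "region" (400x640 bool, what is visible of it) and "centre" ([column, row] in pixels, amid what is visible of it).
- tip_of(camera, query): "centre" ([column, row] in pixels: a listed point, or the origin of a listed thing).
The state is a dict: "t": time; "q": joint angles; "dq": joint speeds; "effort": joint torques, N m; "tool_pos": TCP position; "tool_rot": TCP orientation; "contact_force": force on the tool from outside, world axes, zero at the start; "wrist_torque": the same for the moment, N m; "opening": finger opening in m.
Only numpy, scipy, OpenCV 4.12 (cv2) and the standard library are available. Lean on these libraries where they do the work, as an engineer would, in place of code of your own. Each camera call takes 0.05 s, during which the arm holds its last target.

TASK

The hub of the inspection dial has been unscrewed for a changeover and its four parts now only sit loose on one another. Take the stack apart from the top, one part at a time, and set each part right way up on the seat of its own shape and size in the kit tray, flat and centred over the locating pin: end cap, locknut, spacer sleeve and last the clamp flange. Set the parts down rather than dropping them, and leave the lens and the spanner lying where they are.

Things in the scene. Friction and masses are not known exactly. Their poses are not given: they have to be found in the camera images.
- cap_mid (a point): End cap, top of the stack: black plastic cylinder 28 mm in diameter, 42 mm high, 30 g, closed on top, with a 20 mm bore open below (34 mm deep) that goes over the nut's neck. The point is at its centre, half-way up (21 mm above its underside). Its z axis points up. It rests on the wider nut: lift it 12 mm or more straight up to clear the neck.
- nut_mid (a point): Steel hexagonal locknut, second from the top: hexagon 36 mm across flats, 42 mm high, with a round neck on top (16 mm in diameter, 10 mm high); 0.27 kg; bore of 20 mm below, 26 mm deep, over the sleeve's neck. The point is at the hexagon's centre, 21 mm above the underside. Its z axis points up. Flats face its own x axis, both ways, and every 60 degrees round. It rests on the wider sleeve.
- sleeve_mid (a point): Spacer sleeve, third from the top: brass cylinder 46 mm in diameter, 42 mm high, with a round neck on top (16 mm in diameter, 10 mm high); 0.45 kg; bore of 20 mm below, 26 mm deep. The point is at the cylinder's centre, 21 mm above the underside. Its z axis points up. It rests on the flange's wider collar, over the dial's stub, which stands out 10 mm there.
- flange_grip (a point): Clamp flange, bottom: aluminium plate 84 mm in diameter, 10 mm thick, with a collar 56 mm in diameter, 36 mm high, to grip; 46 mm high in all, 0.33 kg. The point is on its axis, 31 mm above its underside. z up. It lies 45 mm above the table on a black dial (300 mm wide, top at 42 mm); a fixed stub 16 mm thick, its top at 101 mm, fills its 20 mm through bore: lift it straight over that.
- seat_cap (a point): Seat for the end cap in the kit tray: the smallest, a round pad 28 mm in diameter, white, 10 mm high, in the middle of a grey insert of 112 mm square. The point is the centre of its top face, on which the part's underside rests; z up. A pin 6 mm in diameter, 8.5 mm high, stands there and enters the part's bore with 7 mm play all round. The inserts lie 2 by 2, 119 mm apart, in any order.
- seat_nut (a point): Seat for the locknut in the kit tray: a hexagonal pad 36 mm across flats (the nut may stand on it at any turn), white, 10 mm high, in the middle of a grey insert of 112 mm square. The point is the centre of its top face, on which the part's underside rests; z up. A pin 6 mm in diameter, 8.5 mm high, stands there and enters the part's bore with 7 mm play all round.
- seat_sleeve (a point): Seat for the spacer sleeve in the kit tray: a round pad 46 mm in diameter, white, 10 mm high, in the middle of a grey insert of 112 mm square. The point is the centre of its top face, on which the part's underside rests; z up. A pin 6 mm in diameter, 8.5 mm high, stands there and enters the part's bore with 7 mm play all round.
- seat_flange (a point): Seat for the clamp flange in the kit tray: the largest, a round pad 84 mm in diameter, white, 10 mm high, in the middle of a grey insert of 112 mm square. The point is the centre of its top face, on which the part's underside rests; z up. A pin 6 mm in diameter, 8.5 mm high, stands there and enters the part's bore with 7 mm play all round.
- lens_mid (a point): Bystander: a small black camera lens standing upright on the table beyond the work, up to 38 mm in diameter, 54 mm high; the point is half-way up. Not to be moved.
- spanner: Bystander: an open-ended spanner 220 mm long lying flat on the table beyond the work; the origin is under its middle, x along it. Not to be moved.
There are look-alikes about, which are no part of the job. Of the things that look like the part that bears flange_grip, the smaller one is meant. Leave any turquoise look-alike of the part that bears cap_mid alone.

How it is judged:
On the way, in this order (a step that is already met when the one before it is completed fails the run):
1. the end cap stands seated on its own seat and is let go (horizontal distance between cap_mid and seat_cap below 0.01 m and z of cap_mid in the frame of seat_cap between 0.017 and 0.025 m and angle between cap_mid's own z axis and vertical below 0.1 rad and contact force between cap and the fingers below 0.05 N), for 0.2 s.
2. the locknut stands seated on its own seat and is let go (horizontal distance between nut_mid and seat_nut below 0.01 m and z of nut_mid in the frame of seat_nut between 0.017 and 0.025 m and angle between nut_mid's own z axis and vertical below 0.1 rad and contact force between nut and the fingers below 0.05 N), for 0.2 s.
3. the spacer sleeve stands seated on its own seat and is let go (horizontal distance between sleeve_mid and seat_sleeve below 0.01 m and z of sleeve_mid in the frame of seat_sleeve between 0.017 and 0.025 m and angle between sleeve_mid's own z axis and vertical below 0.1 rad and contact force between sleeve and the fingers below 0.05 N), for 0.2 s.
4. the clamp flange stands seated on its own seat and is let go (horizontal distance between flange_grip and seat_flange below 0.01 m and z of flange_grip in the frame of seat_flange between 0.027 and 0.035 m and angle between flange_grip's own z axis and vertical below 0.1 rad and contact force between flange and the fingers below 0.05 N), for 0.2 s.
At the end, for the whole second after the job is handed in: Cap, nut, sleeve and flange each stand upright (tilt under 0.1 rad) and at rest on their own seats, flat on the pad (height within 4 mm), axis within 10 mm of the seat's centre (horizontal distance between cap_mid and seat_cap below 0.01 m and z of cap_mid in the frame of seat_cap between 0.017 and 0.025 m and angle between each of cap_mid, nut_mid, sleeve_mid, flange_grip's own z axis and vertical below 0.1 rad and linear speed of each of cap, nut, sleeve, flange below 0.02 m/s and horizontal distance between nut_mid and seat_nut below 0.01 m and z of nut_mid in the frame of seat_nut between 0.017 and 0.025 m and horizontal distance between sleeve_mid and seat_sleeve below 0.01 m and z of sleeve_mid in the frame of seat_sleeve between 0.017 and 0.025 m and horizontal distance between flange_grip and seat_flange below 0.01 m and z of flange_grip in the frame of seat_flange between 0.027 and 0.035 m); the robot touches nothing.
It fails at once if a part falls free (faster than 0.5 m/s with no finger on it) ((linear speed of cap above 0.5 m/s and contact force between cap and the fingers below 0.05 N) or (linear speed of nut above 0.5 m/s and contact force between nut and the fingers below 0.05 N) or (linear speed of sleeve above 0.5 m/s and contact force between sleeve and the fingers below 0.05 N) or (linear speed of flange above 0.5 m/s and contact force between flange and the fingers below 0.05 N)).
It fails at once if the lens is moved more than 15 mm (distance of lens_mid from where it was at the start of the episode above 0.015 m).
It fails at once if the spanner is moved more than 15 mm (distance of spanner from where it was at the start of the episode above 0.015 m).
It also fails if it takes over 106 s, if anything falls off the work surface, if the arm or the gripper's body presses on something with over 40 N, if the wrist force passes 120 N, or if a joint passes its speed limit or range.

## Working session

There is one attempt and no reset: what is moved stays moved. The work goes in short steps, Python scripts to look and compute and a tool call to move; the robot and the scene stay as the last step left them, time stands still between calls to the robot, and variables do not carry over. Pictures are saved under pics/ and viewed, and the job is handed in when it is done.

Besides the shell and the picture viewer there is one more tool, called after "Emit:" in YAML: its name, and indented under it one key for each argument. carry_out: Moves the arm, as the interface text tells. Shifts and turns lie within -1 to 1; 1 stands for 20 mm of shift or 0.1 rad of turn. Its arguments: {"type":"object","properties":{"increments":{"type":"array","items":{"type":"array"}},"squeeze":{"type":"number"}},"required":["increments"]}

```bash
ls; mkdir -p pics
python3 - <<'E'
from station import *
import cv2
o=get_obs();print({k:o[k] for k in('t','tool_pos','tool_rot','opening','contact_force')})
for n in('scene','side','wrist'):
    c=get_calibration(n);print(n,c)
    im,d=get_image(n);cv2.imwrite(f'pics/{n}0.png',im)
E
```

```text
pics
{'t': 0.0, 'tool_pos': array([ 0.1899071 , -0.59516392,  0.40344664]), 'tool_rot': array([ 0.98017401,  1.34114187, -0.97781095]), 'opening': 0.08566562089879526, 'contact_force': array([ 0.75999946, -0.08814634, -1.11319622])}
scene {'fx': 450.83256156722825, 'fy': 450.83256156722825, 'cx': 329.4140863483427, 'cy': 198.56391727555248, 'position': array([1.37954808, 0.10698195, 1.21227735]), 'orientation': array([-1.64292422, -2.06426028,  0.72467794])}
side {'fx': 477.77894937961463, 'fy': 477.77894937961463, 'cx': 324.32050780970525, 'cy': 199.94560237734933, 'position': array([ 0.49978329, -1.0123684 ,  0.7403357 ]), 'orientation': array([-2.13485538,  0.02324172, -0.0123949 ])}
wrist {'fx': 309.70691628693146, 'fy': 309.70691628693146, 'cx': 322.52183280028873, 'cy': 198.09630846332718, 'position': array([ 0.26377302, -0.57167202,  0.37327955]), 'orientation': array([ 2.33007116, -1.70271274, -0.26159876])}
```

View pics/scene0.png

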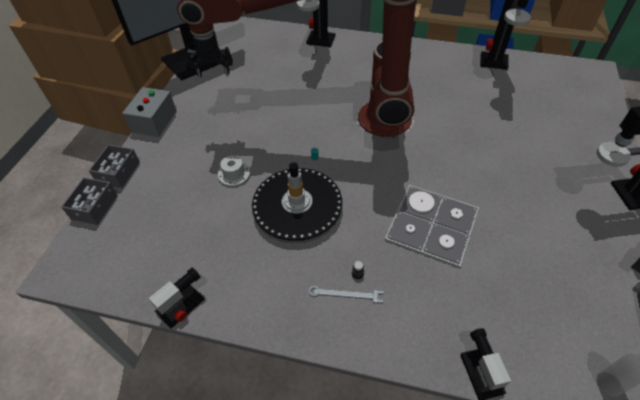

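View pics/side0.png

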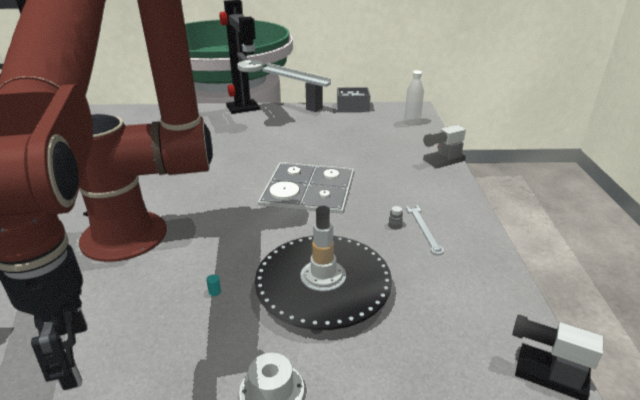

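View pics/wrist0.png

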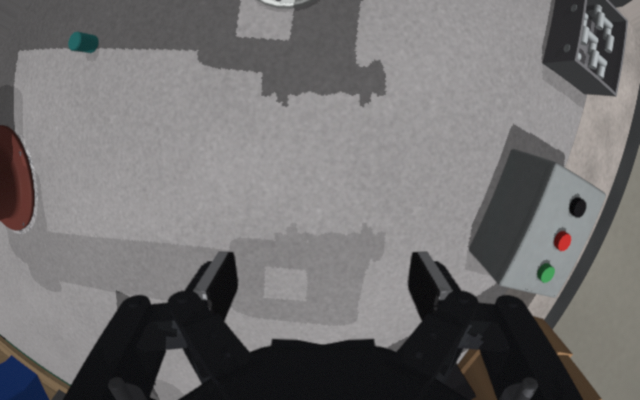

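The scene view shows the stack at about (296,190), the tray at about (433,225), the lens at (358,270), the spanner at (346,294) and a larger flange look-alike at (233,170). The turquoise look-alike is at (315,154). The side view agrees, with the stack at (322,245) and the tray at (308,185).

```bash
cat > h.py <<'E'
from station import *
import numpy as np, cv2
from scipy.spatial.transform import Rotation as R
def ray(c,px):
    px=np.asarray(px,float)
    v=np.array([(px[0]-c['cx'])/c['fx'],(px[1]-c['cy'])/c['fy'],1.])
    return np.array(c['position']),R.from_rotvec(c['orientation']).apply(v)
def fray(c,px):
    d=np.array([px[0]-c['cx'],px[1]-c['cy']]);r=np.hypot(*d);th=r/c['fx']
    v=np.array([*(np.sin(th)*d/max(r,1e-9)),np.cos(th)])
    return np.array(c['position']),R.from_rotvec(c['orientation']).apply(v)
def atz(pr,z):
    p,v=pr;return p+v*(z-p[2])/v[2]
def tri(prs):
    A=np.zeros((3,3));b=np.zeros(3)
    for p,v in prs:
        v=v/np.linalg.norm(v);M=np.eye(3)-np.outer(v,v);A+=M;b+=M@p
    x=np.linalg.solve(A,b)
    return x,[np.linalg.norm(np.cross(x-p,v/np.linalg.norm(v))) for p,v in prs]
def proj(c,X):
    v=R.from_rotvec(c['orientation']).inv().apply(np.asarray(X)-c['position'])
    return np.array([c['cx']+c['fx']*v[0]/v[2],c['cy']+c['fy']*v[1]/v[2]])
def fproj(c,X):
    v=R.from_rotvec(c['orientation']).inv().apply(np.asarray(X)-c['position'])
    r=np.hypot(v[0],v[1]);th=np.arctan2(r,v[2]);return np.array([c['cx'],c['cy']])+c['fx']*th*v[:2]/r
E
python3 - <<'E'
from h import *
np.set_printoptions(precision=4,suppress=True)
print(R.from_rotvec(get_obs()['tool_rot']).as_matrix())
C={n:get_calibration(n) for n in('scene','side')}
for n in ['cap_mid','nut_mid','sleeve_mid','flange_grip','seat_cap','seat_nut','seat_sleeve','seat_flange','lens_mid','spanner']:
    T={m:[(np.round(a['centre'],1),round(a['p'],2)) for a in tip_of(m,n)[:4]] for m in C}
    print(n,T)
    for a in T['scene'][:4]:
        for b in T['side'][:4]:
            x,e=tri([ray(C['scene'],a[0]),ray(C['side'],b[0])])
            if max(e)<.01: print('    ',a[0],b[0],x,np.round(e,4))
E
```

```text
[[-0.0003  0.9527  0.3039]
 [ 0.0015  0.3039 -0.9527]
 [-1.      0.0002 -0.0016]]
cap_mid {'scene': [(array([294. , 165.3]), 0.67), (array([309.2, 154.3]), 0.41)], 'side': [(array([322.2, 213.5]), 0.8)]}
     [294.  165.3] [322.2 213.5] [ 0.5097 -0.2152  0.2066] [0.0037 0.0037]
nut_mid {'scene': [(array([291.9, 178. ]), 0.48)], 'side': [(array([322.3, 232.2]), 0.63)]}
     [291.9 178. ] [322.3 232.2] [ 0.5143 -0.2207  0.1595] [0.0022 0.0022]
sleeve_mid {'scene': [(array([295.7, 181.3]), 0.52)], 'side': [(array([325.1, 250.2]), 0.7)]}
flange_grip {'scene': [(array([296.7, 191.5]), 0.71), (array([232.6, 166.9]), 0.71)], 'side': [(array([266.4, 373.1]), 0.7), (array([332. , 172.9]), 0.57)]}
     [232.6 166.9] [266.4 373.1] [ 0.4141 -0.4738  0.0438] [0.0038 0.0038]
seat_cap {'scene': [(array([410. , 222.1]), 0.85), (array([419.1, 201.7]), 0.2), (array([295.6, 183.5]), 0.16)], 'side': [(array([326.9, 195.3]), 0.78)]}
seat_nut {'scene': [(array([456.9, 214.7]), 0.72)], 'side': [(array([291.9, 171.6]), 0.84), (array([322. , 265.7]), 0.7), (array([393.3, 219.9]), 0.54)]}
     [456.9 214.7] [291.9 171.6] [0.427  0.3083 0.0104] [0.0014 0.0014]
seat_sleeve {'scene': [(array([445.6, 239.7]), 0.77)], 'side': [(array([332.8, 171.9]), 0.82)]}
     [445.6 239.7] [332.8 171.9] [0.5517 0.2748 0.0292] [0.0023 0.0023]
seat_flange {'scene': [(array([423.9, 201.4]), 0.75)], 'side': [(array([285.8, 187.7]), 0.61)]}
     [423.9 201.4] [285.8 187.7] [0.4106 0.1943 0.023 ] [0.0028 0.0028]
lens_mid {'scene': [(array([358.7, 267.7]), 0.46)], 'side': []}
spanner {'scene': [(array([346.2, 291.2]), 0.69)], 'side': [(array([422.4, 229.2]), 0.64)]}
     [346.2 291.2] [422.4 229.2] [0.7787 0.007  0.0017] [0.0022 0.0022]
```

Run:
```python
import cv2
a=cv2.imread('pics/scene0.png');b=cv2.imread('pics/side0.png')
cv2.imwrite('pics/s_tray.png',cv2.resize(a[170:280,370:500],None,fx=6,fy=5,interpolation=cv2.INTER_CUBIC)[:600,:800])
cv2.imwrite('pics/d_stack.png',cv2.resize(b[150:330,230:400],None,fx=4,fy=3.3,interpolation=cv2.INTER_CUBIC)[:600,:800])
```

```text
(no output)
```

View pics/s_tray.png

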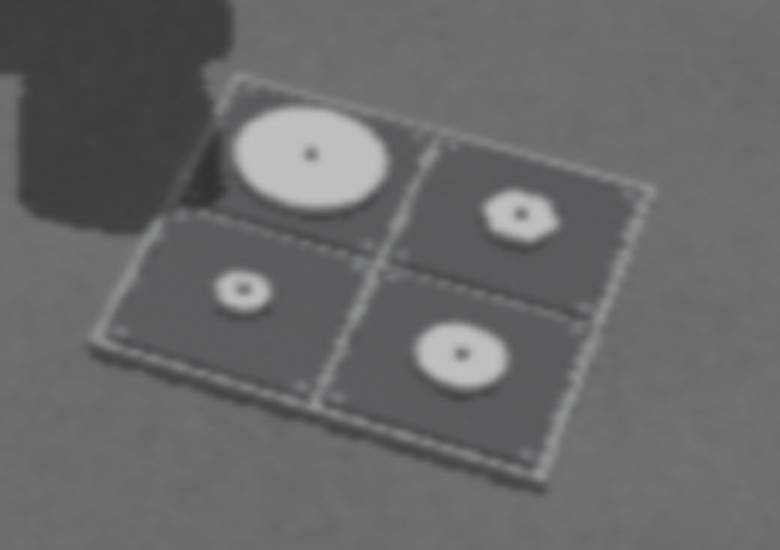

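View pics/d_stack.png

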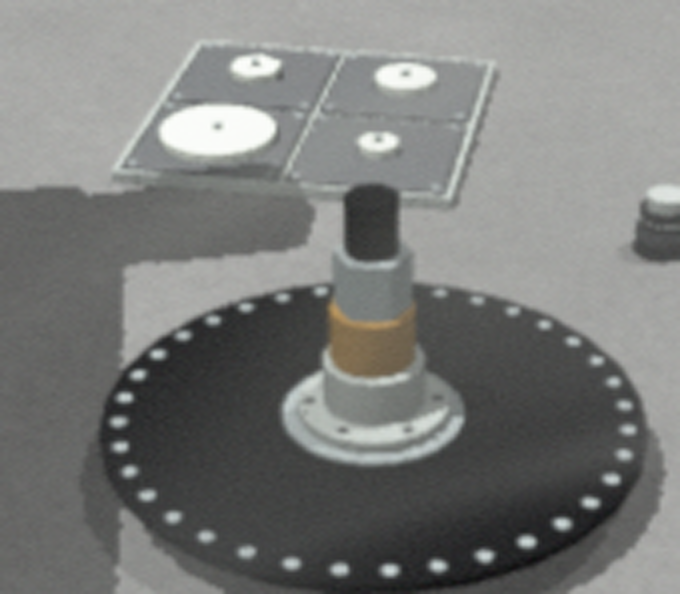

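Run:
```python
from h import *
np.set_printoptions(precision=4,suppress=True)
for n in('scene','side'):
    im,d=get_image(n);c=get_calibration(n)
    # white pads / cloud
    g=im.astype(int)
    v,u=np.mgrid[:400,:640]
    P=np.stack([(u-c['cx'])/c['fx']*d,(v-c['cy'])/c['fy']*d,d],-1).reshape(-1,3)
    W=(R.from_rotvec(c['orientation']).apply(P)+c['position']).reshape(400,640,3)
    bright=(g.min(2)>165)&(d>0)
    # tray pads
    m=bright&(W[...,0]>.3)&(W[...,0]<.7)&(W[...,1]>.1)&(W[...,1]<.45)&(abs(W[...,2])<.06)
    N,l,s,ce=cv2.connectedComponentsWithStats(m.astype(np.uint8))
    for i in range(1,N):
        if s[i,4]>12:
            q=W[l==i]; print(n,'pad',s[i],ce[i],np.median(q,0), (q.max(0)-q.min(0)))
    # stack slices
    for z0,z1 in((.182,.212),(.138,.17),(.097,.128),(.06,.086)):
        m=(d>0)&(abs(W[...,0]-.51)<.06)&(abs(W[...,1]+.22)<.06)&(W[...,2]>z0)&(W[...,2]<z1)
        q=W[m];print(n,z0,m.sum(),q.min(0),q.max(0),(q.min(0)+q.max(0))/2)
    m=(d>0)&(abs(W[...,0]-.51)<.05)&(abs(W[...,1]+.22)<.05);print('top',W[m][:,2].max())
```

```text
scene pad [410 192  24  19 356] [421.323 200.941] [0.4086 0.1865 0.0247] [0.0826 0.0784 0.0151]
scene pad [451 209  11   8  62] [456.1452 212.5645] [0.4329 0.3023 0.0244] [0.0364 0.0325 0.0141]
scene pad [407 225   7   6  29] [409.8966 227.6897] [0.5248 0.1613 0.025 ] [0.0232 0.0199 0.0079]
scene pad [440 235  14  12 122] [446.3689 240.5082] [0.5492 0.2789 0.0247] [0.0443 0.0407 0.0132]
scene 0.182 57 [ 0.5089 -0.2266  0.1825] [ 0.529  -0.1993  0.2118] [ 0.519  -0.2129  0.1972]
scene 0.138 89 [ 0.505  -0.2333  0.1396] [ 0.5356 -0.195   0.1699] [ 0.5203 -0.2141  0.1548]
scene 0.097 89 [ 0.5036 -0.2364  0.0975] [ 0.5402 -0.1915  0.1278] [ 0.5219 -0.214   0.1126]
scene 0.06 88 [ 0.4989 -0.2403  0.0601] [ 0.545  -0.1866  0.0857] [ 0.522  -0.2135  0.0729]
top 0.22052296258447046
side pad [ 246  154  135   54 2083] [305.5809 170.4508] [0.4519 0.3563 0.0001] [0.3997 0.3471 0.0231]
side pad [287 166  13   8  76] [293.2105 169.4079] [0.4304 0.3002 0.0234] [0.0384 0.0653 0.0193]
side pad [323 169  16   9 114] [330.7105 172.8158] [0.5474 0.2762 0.0232] [0.0464 0.0664 0.0205]
side pad [269 181  30  17 387] [283.7158 188.9922] [0.4071 0.1826 0.0233] [0.0868 0.1178 0.0246]
side pad [319 190  11   7  58] [324.0345 192.6034] [0.5238 0.1603 0.023 ] [0.0295 0.0457 0.0205]
side pad [370 193  13  11  37] [376.4324 197.3243] [ 0.6778  0.1713 -0.0005] [0.0351 0.0563 0.0053]
side 0.182 174 [ 0.4999 -0.2299  0.1822] [ 0.5263 -0.2135  0.212 ] [ 0.5131 -0.2217  0.1971]
side 0.138 254 [ 0.4933 -0.235   0.1381] [ 0.5328 -0.2108  0.1698] [ 0.513  -0.2229  0.1539]
side 0.097 253 [ 0.4907 -0.24    0.0974] [ 0.5351 -0.2128  0.1277] [ 0.5129 -0.2264  0.1126]
side 0.06 242 [ 0.4879 -0.2452  0.06  ] [ 0.5421 -0.2143  0.0858] [ 0.515  -0.2297  0.0729]
top 0.21851173111515687
```

Run:
```python
from h import *
from scipy.optimize import least_squares
np.set_printoptions(precision=4,suppress=True)
hexa={}
for n in('scene','side'):
    im,d=get_image(n);c=get_calibration(n)
    v,u=np.mgrid[:400,:640]
    P=np.stack([(u-c['cx'])/c['fx']*d,(v-c['cy'])/c['fy']*d,d],-1).reshape(-1,3)
    W=(R.from_rotvec(c['orientation']).apply(P)+c['position']).reshape(400,640,3)
    for nm,z0,z1,r in(('cap',.182,.212,.014),('slv',.1,.126,.023),('coll',.062,.086,.028)):
        m=(d>0)&(abs(W[...,0]-.51)<.045)&(abs(W[...,1]+.22)<.045)&(W[...,2]>z0)&(W[...,2]<z1)
        q=W[m]
        s=least_squares(lambda p:np.hypot(q[:,0]-p[0],q[:,1]-p[1])-r,[.51,-.22],loss='soft_l1',f_scale=.001)
        print(n,nm,s.x,np.sqrt(np.mean(s.fun**2)))
    m=(d>0)&(abs(W[...,0]-.51)<.045)&(abs(W[...,1]+.22)<.045)&(W[...,2]>.14)&(W[...,2]<.169)
    q=W[m]
    for a in range(0,60,5):
        an=np.radians(a+60*np.arange(6));N=np.stack([np.cos(an),np.sin(an)],1)
        s=least_squares(lambda p:((q[:,:2]-p)@N.T).max(1)-.018,[.51,-.22],loss='soft_l1',f_scale=.001)
        print(n,'hex',a,s.x,s.cost*1e6)
# tray rigid
pads={'flange':(0,0),'nut':(0,1),'cap':(1,0),'sleeve':(1,1)}
sc={'flange':(.4086,.1865),'nut':(.4329,.3023),'cap':(.5248,.1613),'sleeve':(.5492,.2789)}
sd={'flange':(.4071,.1826),'nut':(.4304,.3002),'cap':(.5238,.1603),'sleeve':(.5474,.2762)}
def f(p,get=False):
    e=[];o={}
    for k,(i,j) in pads.items():
        a=p[2];x=.119*(i-.5);y=.119*(j-.5)
        X=np.array([p[0]+x*np.cos(a)-y*np.sin(a),p[1]+x*np.sin(a)+y*np.cos(a)]);o[k]=X
        e+=list(X-(np.array(sc[k])+sd[k])/2)
    return o if get else np.array(e)
s=least_squares(f,[.48,.23,-.2]);print(s.x,f(s.x,1),s.fun)
```

```text
scene cap [ 0.5133 -0.2144] 0.0014067146472918589
scene slv [ 0.5124 -0.2147] 0.0014862005870223273
scene coll [ 0.5132 -0.215 ] 0.0023906517848051615
scene hex 0 [ 0.5132 -0.2143] 83.75958023305549
scene hex 5 [ 0.5131 -0.2142] 75.57255099781621
scene hex 10 [ 0.5131 -0.2142] 65.58347089528932
scene hex 15 [ 0.5132 -0.2143] 57.06141028022232
scene hex 20 [ 0.5131 -0.2145] 50.84920146770484
scene hex 25 [ 0.513  -0.2144] 50.10130399004402
scene hex 30 [ 0.513  -0.2145] 54.81534808546959
scene hex 35 [ 0.5128 -0.2146] 62.83341045914157
scene hex 40 [ 0.513  -0.2147] 70.51557790648756
scene hex 45 [ 0.5132 -0.2144] 76.60099074025155
scene hex 50 [ 0.5133 -0.2146] 82.46538089389261
scene hex 55 [ 0.5132 -0.2145] 85.31519255219852
side cap [ 0.5136 -0.2135] 0.0009754800035866277
side slv [ 0.5134 -0.2138] 0.001130282726910043
side coll [ 0.514  -0.2139] 0.0011003180888854405
side hex 0 [ 0.5133 -0.2139] 182.77932803023907
side hex 5 [ 0.5133 -0.2138] 167.2064203115787
side hex 10 [ 0.5134 -0.2137] 144.37242560187644
side hex 15 [ 0.5135 -0.2138] 119.77216163838601
side hex 20 [ 0.5136 -0.2137] 94.22466885076535
side hex 25 [ 0.5137 -0.2137] 84.52133819839338
side hex 30 [ 0.5136 -0.2137] 97.74318847920989
side hex 35 [ 0.5135 -0.2136] 125.45836744942007
side hex 40 [ 0.5134 -0.2137] 152.77885448189537
side hex 45 [ 0.5134 -0.2138] 173.26247575385986
side hex 50 [ 0.5135 -0.2139] 185.64380683253952
side hex 55 [ 0.5132 -0.2139] 192.8903207636049
[ 0.478   0.231  -0.2014] {'flange': array([0.4078, 0.1846]), 'nut': array([0.4316, 0.3012]), 'cap': array([0.5244, 0.1608]), 'sleeve': array([0.5482, 0.2774])} [-0.      0.0001 -0.     -0.      0.0001  0.     -0.0001 -0.0001]
```

Emit:
carry_out:
  increments:
    - [[0,0,-1],[0.85,1,0.5],1]
    - [[0,0,-1],[0.85,1,0.5],1]
    - [[0,0,-1],[0.85,1,0],1]
    - [[0,0,-1],[0.85,1,0],1]
    - [[0,0,0],[0.85,1,0],1]
    - [[0,0,0],[0.85,1,0],1]
    - [[0,0,0],[0.85,1,0],1]
    - [[0,0,0],[0.85,1,0],1]
  squeeze: 40

```text
t: 2.15
tool_pos: [0.3278, -0.4314, 0.4256]
tool_rot: [1.293, 1.151, -1.293]
contact_force: [-0.0, -0.4, -0.8]
opening: 0.0853
```

Emit:
carry_out:
  increments:
    - [[0,0,0],[0.86,1,0],1]
    - [[0,0,0],[0.86,1,0],1]
    - [[0,0,0],[0.86,1,0],1]
    - [[0,0,0],[0.86,1,0],1]
    - [[0,0,0],[0.86,1,0],1]
    - [[0,0,0],[0.86,1,0],1]
    - [[0,0,0],[0.86,1,0],1]
    - [[0,0,0],[0.86,1,0],1]

```text
t: 2.95
tool_pos: [0.4701, -0.2636, 0.4269]
tool_rot: [1.293, 1.147, -1.292]
contact_force: [0.5, -0.4, -0.5]
opening: 0.0854
```

```bash
cat >> h.py <<'E'
def st():
    o=get_obs();M=R.from_rotvec(o['tool_rot']).as_matrix()
    print('t %.2f'%o['t'],'pos',np.round(o['tool_pos'],4),'jaw deg %.1f'%(np.degrees(np.arctan2(M[1,2],M[0,2]))%180),'down',np.round(M[:,0],3),'F',np.round(o['contact_force'],1),'op %.4f'%o['opening'],'q',np.round(o['q'],2))
E
python3 -c "
from h import *;st()"
```

```text
t 2.95 pos [ 0.4701 -0.2636  0.4269] jaw deg 83.4 down [ 0.004 -0.003 -1.   ] F [ 0.5 -0.4 -0.5] op 0.0854 q [-0.65 -0.17  1.79 -0.    1.52  1.04]
```

Emit:
carry_out:
  increments:
    - [[0,0,0.25],[0.75,0.85,0],1]
    - [[0,0,0],[0.7,0.8,0],1]
    - [[0,0,0],[0.5,0.6,0],1]
    - [[0,0,0],[0,0,0],1]
    - [[0,0,0],[0,0,0],1]

```text
t: 3.45
tool_pos: [0.5119, -0.2141, 0.4273]
tool_rot: [1.27, 1.162, -1.269]
contact_force: [-0.7, -0.3, -0.5]
opening: 0.0852
```

```bash
python3 -c "
from h import *;st()
c=get_calibration('wrist');im,d=get_image('wrist')
for p in([.5134,-.2142,.217],[.5134,-.2142,.175]):
    q=fproj(c,p);print(q);cv2.circle(im,tuple(int(round(x)) for x in q),3,(0,0,255),1)
cv2.imwrite('pics/w1.png',im);st()"
```

```text
t 3.45 pos [ 0.5119 -0.2141  0.4273] jaw deg 85.2 down [ 0.004 -0.004 -1.   ] F [-0.7 -0.3 -0.5] op 0.0852 q [-0.53 -0.13  1.75 -0.    1.51  1.12]
[321.83319584 229.26950953]
[321.74939256 207.73465001]
t 3.50 pos [ 0.5117 -0.2143  0.4273] jaw deg 85.2 down [ 0.005 -0.003 -1.   ] F [-0.3  0.3  0.6] op 0.0854 q [-0.53 -0.13  1.75 -0.    1.51  1.12]
```

View pics/w1.png

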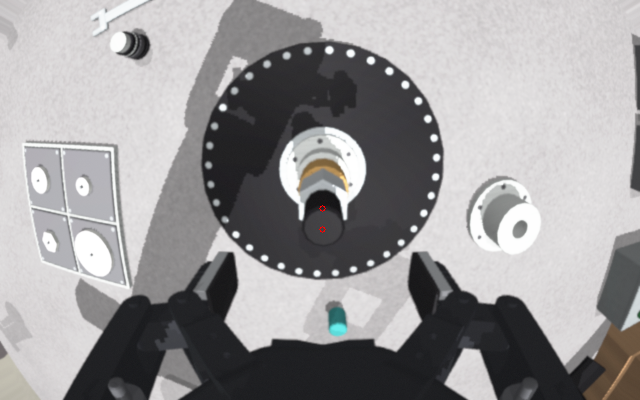

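The wrist view shows the cap at about (323,225), centred between the fingers. My predicted points at (322,229) and (322,208) lie on it, so I'm descending.

Emit:
carry_out:
  increments:
    - [[0,0,0],[0.08,0,-1],0.7]
    - [[0,0,0],[0,0,-1],0.6]
    - [[0,0,0],[0,0,-1],0.6]
    - [[0,0,0],[0,0,-0.4],0.6]
    - [[0,0,0],[0,0,0],0.6]
    - [[0,0,0],[0,0,0],0.6]

```text
t: 4.1
tool_pos: [0.5109, -0.2185, 0.3596]
tool_rot: [1.275, 1.154, -1.273]
contact_force: [0.4, -0.4, 0.2]
opening: 0.0512
```

```bash
python3 -c "
from h import *;st()"
```

```text
t 4.10 pos [ 0.5109 -0.2185  0.3596] jaw deg 84.8 down [ 0.007 -0.007 -1.   ] F [ 0.4 -0.4  0.2] op 0.0512 q [-0.54 -0.08  1.82 -0.    1.39  1.12]
```

Emit:
carry_out:
  increments:
    - [[0.07,0.07,0],[0.12,0.21,-0.2],0.6]
    - [[0,0,0],[0,0,0],0.6]
    - [[0,0,0],[0,0,0],0.6]

```text
t: 4.4
tool_pos: [0.5139, -0.2147, 0.3583]
tool_rot: [1.277, 1.161, -1.274]
contact_force: [-0.0, -0.7, -0.3]
opening: 0.0512
```

```bash
python3 -c "
from h import *;st()"
```

```text
t 4.40 pos [ 0.5139 -0.2147  0.3583] jaw deg 84.8 down [ 0.004 -0.001 -1.   ] F [-0.  -0.7 -0.3] op 0.0512 q [-0.53 -0.08  1.82  0.    1.39  1.13]
```

Emit:
carry_out:
  increments:
    - [[0,0,0],[0,0,-0.1],0.35]
    - [[0,0,0],[0,0,0],0.2]
    - [[0,0,0],[0,0,0],0]
    - [[0,0,0],[0,0,0],0]
    - [[0,0,0],[0,0,0],0]
    - [[0,0,0],[0,0,0],0]
  squeeze: 30

```text
t: 5.0
tool_pos: [0.5142, -0.2145, 0.3571]
tool_rot: [1.277, 1.16, -1.273]
contact_force: [0.3, 0.5, -0.4]
opening: 0.0266
```

```bash
python3 -c "
from h import *;st()"
```

```text
t 5.00 pos [ 0.5142 -0.2145  0.3571] jaw deg 84.8 down [ 0.005 -0.002 -1.   ] F [ 0.3  0.5 -0.4] op 0.0266 q [-0.53 -0.08  1.82  0.    1.39  1.13]
```

Emit:
carry_out:
  increments:
    - [[0,0,0],[0,0,0.4],0]
    - [[0,0,0],[0,0,0.6],0]
    - [[0,0,0],[0,0,0.8],0]
    - [[0,0,0],[0,0.3,0.2],0]
    - [[0,0,0],[0,0.6,0],0]
    - [[0,0,0],[0,1,0],0]
    - [[0,0,0],[0,1,0],0]
    - [[0,0,0],[0,1,0],0]

```text
t: 5.8
tool_pos: [0.5139, -0.1334, 0.4032]
tool_rot: [1.28, 1.154, -1.273]
contact_force: [0.0, 0.6, -0.1]
opening: 0.0266
```

Emit:
carry_out:
  increments:
    - [[0,0,0],[0,1,0],0]
    - [[0,0,0],[0,1,0],0]
    - [[0,0,0],[0,1,0],0]
    - [[0,0,0],[0,1,0],0]
    - [[0,0,0],[0,1,0],0]
    - [[0,0,0],[0,1,0],0]
    - [[0,0,0],[0,1,0],0]
    - [[0,0,0],[0,1,0],0]

```text
t: 6.6
tool_pos: [0.5104, 0.0403, 0.4023]
tool_rot: [1.279, 1.16, -1.27]
contact_force: [0.3, 0.5, 0.1]
opening: 0.0267
```

```bash
python3 -c "
from h import *;st()"
```

```text
t 6.60 pos [0.5104 0.0403 0.4023] jaw deg 84.8 down [ 0.007 -0.    -1.   ] F [0.3 0.5 0.1] op 0.0267 q [-0.07 -0.22  1.88 -0.    1.48  1.59]
```

Emit:
carry_out:
  increments:
    - [[0,0.03,0],[0.15,1,-0.5],0]
    - [[0,0.03,0],[0.15,1,-0.7],0]
    - [[0,0,0],[0.15,1,-0.8],0]
    - [[0,0,0],[0.15,1,-0.8],0]
    - [[0,0,0],[0.15,0.9,-0.8],0]
    - [[0,0,0],[0,0.6,-0.8],0]
    - [[0,0,0],[0,0.2,-0.8],0]
    - [[0,0,0],[0,0,0],0]

```text
t: 7.4
tool_pos: [0.5202, 0.1678, 0.2954]
tool_rot: [1.271, 1.169, -1.267]
contact_force: [-1.3, -0.2, -0.4]
opening: 0.0267
```

```bash
python3 -c "
from h import *;st()"
```

```text
t 7.40 pos [0.5202 0.1678 0.2954] jaw deg 85.3 down [ 0.002  0.001 -1.   ] F [-1.3 -0.2 -0.4] op 0.0267 q [ 0.18 -0.04  1.9   0.    1.28  1.83]
```

Emit:
carry_out:
  increments:
    - [[0,0,0],[0.1,-0.15,-0.8],0]
    - [[0,0,0],[0.1,-0.15,-0.8],0]
    - [[0,0,0],[0.05,-0.05,-0.8],0]
    - [[0,0,0],[0,0,-0.7],0]
    - [[0,0,0],[0,0,-0.3],0]
    - [[0,0,0],[0,0,0],0]

```text
t: 8.0
tool_pos: [0.5254, 0.1601, 0.2257]
tool_rot: [1.274, 1.166, -1.264]
contact_force: [0.3, -0.3, -0.3]
opening: 0.0269
```

```bash
python3 -c "
from h import *;st()"
```

```text
t 8.00 pos [0.5254 0.1601 0.2257] jaw deg 85.3 down [ 0.006  0.002 -1.   ] F [ 0.3 -0.3 -0.3] op 0.0269 q [0.16 0.05 1.93 0.   1.15 1.81]
```

```bash
cat >> h.py <<'E'
def cloud(n):
    im,d=get_image(n);c=get_calibration(n)
    v,u=np.mgrid[:400,:640]
    P=np.stack([(u-c['cx'])/c['fx']*d,(v-c['cy'])/c['fy']*d,d],-1).reshape(-1,3)
    W=(R.from_rotvec(c['orientation']).apply(P)+c['position']).reshape(400,640,3)
    return im,d,W,c
def crop(im,c,X,fn,w=70,s=5):
    p=proj(c,X).astype(int);a=im[max(p[1]-w//2-10,0):p[1]+w//2+10,max(p[0]-w//2-20,0):p[0]+w//2+20]
    cv2.imwrite('pics/'+fn,cv2.resize(a,None,fx=s,fy=s,interpolation=cv2.INTER_CUBIC))
E
python3 -c "
from h import *
im,d,W,c=cloud('side');crop(im,c,[.5244,.1608,.05],'p1.png')
im,d,W,c=cloud('scene');crop(im,c,[.5244,.1608,.05],'p2.png')
a=cv2.imread('pics/p1.png');b=cv2.imread('pics/p2.png');cv2.imwrite('pics/p12.png',cv2.resize(np.hstack([a,b]),(800,330)))
"
```

```text
(no output)
```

View pics/p12.png

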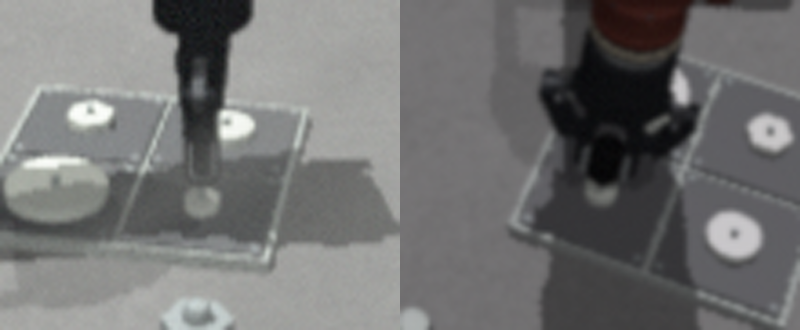

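Both views show the cap centred just above the smallest pad, at (202,190) in the left crop and (602,180) in the right. I'm lowering it gently.

Emit:
carry_out:
  increments:
    - [[0,0.05,0],[-0.02,0.02,-0.4],0]
    - [[0,0,0],[0,0,-0.3],0]
    - [[0,0,0],[0,0,-0.15],0]
    - [[0,0,0],[0,0,0],0]

```text
t: 8.5
tool_pos: [0.5263, 0.161, 0.2108]
tool_rot: [1.275, 1.167, -1.262]
contact_force: [-0.6, 0.7, -1.2]
opening: 0.0268
```

```bash
python3 -c "
from h import *;st()"
```

```text
t 8.50 pos [0.5263 0.161  0.2108] jaw deg 85.3 down [ 0.007  0.003 -1.   ] F [-0.6  0.7 -1.2] op 0.0268 q [0.16 0.08 1.93 0.   1.12 1.81]
```

Emit:
carry_out:
  increments:
    - [[0,0.07,0],[-0.04,0,-0.15],0]
    - [[0,0,0],[0,0,-0.1],0]
    - [[0,0,0],[0,0,0],0]

```text
t: 8.8
tool_pos: [0.5257, 0.1611, 0.206]
tool_rot: [1.271, 1.172, -1.267]
contact_force: [0.8, 0.6, 0.3]
opening: 0.0271
```

```bash
python3 -c "
from h import *;st()"
```

```text
t 8.80 pos [0.5257 0.1611 0.206 ] jaw deg 85.3 down [ 0.     0.003 -1.   ] F [0.8 0.6 0.3] op 0.0271 q [0.16 0.09 1.93 0.   1.12 1.81]
```

Continue in small steps until contact force shows.

Emit:
carry_out:
  increments:
    - [[0,0,0],[-0.03,0,-0.08],0]
    - [[0,0,0],[0,0,-0.04],0]

```text
t: 9.0
tool_pos: [0.526, 0.1612, 0.206]
tool_rot: [1.272, 1.171, -1.266]
contact_force: [-1.0, -0.9, 1.5]
opening: 0.0264
```

Emit:
carry_out:
  increments:
    - [[0,0,0],[0,0,-0.06],0]
    - [[0,0,0],[0,0,0],0]

```text
t: 9.2
tool_pos: [0.5263, 0.1613, 0.2062]
tool_rot: [1.272, 1.171, -1.266]
contact_force: [0.5, -1.2, -0.6]
opening: 0.0267
```

Emit:
carry_out:
  increments:
    - [[0,0,0],[-0.05,0,-0.15],0]

```text
t: 9.3
tool_pos: [0.5264, 0.1614, 0.2057]
tool_rot: [1.272, 1.169, -1.265]
contact_force: [-8.5, -2.1, 26.9]
opening: 0.0272
```

```bash
python3 -c "
from h import *;st()"
```

```text
t 9.30 pos [0.5264 0.1614 0.2057] jaw deg 85.4 down [ 0.004  0.003 -1.   ] F [-8.5 -2.1 26.9] op 0.0272 q [0.16 0.09 1.93 0.   1.12 1.81]
```

Contact comes at the predicted height, so I'm releasing.

Emit:
carry_out:
  increments:
    - [[0,0,0],[0,0,0.05],0.35]
    - [[0,0,0],[0,0,0],0.5]
    - [[0,0,0],[0,0,0],0.6]
    - [[0,0,0],[0,0,0],0.6]
    - [[0,0,0],[0,0,0.5],0.6]
    - [[0,0,0],[0,0,1],0.6]
    - [[0,0,0],[0,0,1],0.6]
    - [[0,0,0],[0,0,1],0.6]

```text
t: 10.1
tool_pos: [0.5241, 0.161, 0.2748]
tool_rot: [1.267, 1.174, -1.272]
contact_force: [0.1, 0.4, 0.7]
opening: 0.0512
```

```bash
python3 -c "
from h import *;st()
im,d,W,c=cloud('side');crop(im,c,[.5244,.1608,.05],'p3.png')
m=(d>0)&(abs(W[...,0]-.5244)<.03)&(abs(W[...,1]-.1608)<.03)&(W[...,2]>.03)&(W[...,2]<.075)
q=W[m];print(q.max(0))
from scipy.optimize import least_squares
q=q[(q[:,2]>.035)&(q[:,2]<.06)]
s=least_squares(lambda p:np.hypot(q[:,0]-p[0],q[:,1]-p[1])-.014,[.524,.16],loss='soft_l1',f_scale=.001);print(s.x,len(q))
"
```

```text
t 10.10 pos [0.5241 0.161  0.2748] jaw deg 85.4 down [-0.005  0.001 -1.   ] F [0.1 0.4 0.7] op 0.0512 q [ 0.16 -0.01  1.9   0.    1.25  1.81]
[0.53838702 0.1723969  0.06888385]
[0.52541732 0.16385174] 74
```

View pics/p3.png

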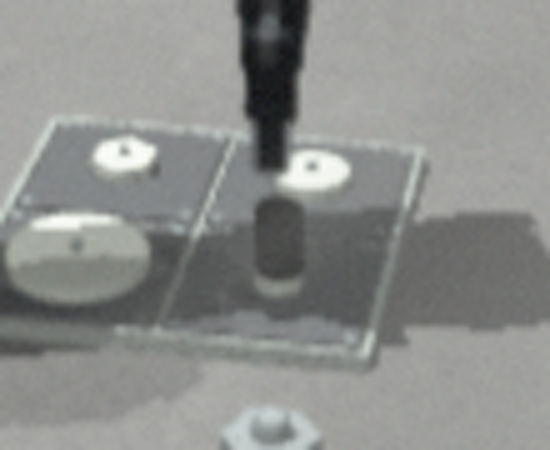

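The side view shows the cap standing centred on the small pad at (278,245), with its top at about 0.068 m. Next is the nut.

Emit:
carry_out:
  increments:
    - [[0,-0.04,0],[0,-0.2,1],0.7]
    - [[0,0,0],[0,-0.6,1],0.7]
    - [[0,0,0],[0,-1,1],0.7]
    - [[0,0,0],[0,-1,1],0.7]
    - [[0,0,0],[0,-1,1],0.7]
    - [[0,0,0],[0,-1,1],0.7]
    - [[0,0,0],[0,-1,0.5],0.7]
    - [[0,0,0],[0,-1,0],0.7]

```text
t: 10.95
tool_pos: [0.5239, 0.0226, 0.4156]
tool_rot: [1.271, 1.167, -1.256]
contact_force: [-0.3, -0.0, -0.6]
opening: 0.0597
```

Emit:
carry_out:
  increments:
    - [[0,0,0],[0,-1,0],0.7]
    - [[0,0,0],[0,-1,0],0.7]
    - [[0,0,0],[0,-1,0],0.7]
    - [[0,0,0],[0,-1,0],0.7]
    - [[0,0,0],[0,-1,0],0.7]
    - [[0,0,0],[0,-1,0],0.7]
    - [[0,0,0],[0,-1,0],0.7]
    - [[0,0,0],[0,-1,0],0.7]

```text
t: 11.75
tool_pos: [0.5228, -0.144, 0.4158]
tool_rot: [1.273, 1.164, -1.254]
contact_force: [-0.2, 0.1, 0.0]
opening: 0.0599
```

```bash
python3 -c "
from h import *;st()"
```

```text
t 11.75 pos [ 0.5228 -0.144   0.4158] jaw deg 85.7 down [ 0.014  0.002 -1.   ] F [-0.2  0.1  0. ] op 0.0599 q [-0.41 -0.16  1.79  0.01  1.49  1.24]
```

Emit:
carry_out:
  increments:
    - [[-0.02,0.12,-0.1],[-0.15,-1,0],0.7]
    - [[0,0,0],[-0.15,-1,-0.4],0.7]
    - [[0,0,0],[-0.1,-0.8,-0.4],0.7]
    - [[0,0,0],[0,-0.4,0],0.7]
    - [[0,0,0],[0,0,0],0.7]
    - [[0,0,0],[0,0,0],0.7]

```text
t: 12.35
tool_pos: [0.5141, -0.2125, 0.3982]
tool_rot: [1.275, 1.165, -1.274]
contact_force: [-1.1, -0.2, -0.5]
opening: 0.0595
```

```bash
python3 -c "
from h import *;st()
c=get_calibration('wrist');im,d=get_image('wrist')
for p in([.5134,-.2142,.185],[.5134,-.2142,.175]):
    q=fproj(c,p);print(q);cv2.circle(im,tuple(int(round(x)) for x in q),3,(0,0,255),1)
cv2.imwrite('pics/w2.png',im)
im,d,W,c=cloud('side');m=(d>0)&(abs(W[...,0]-.513)<.04)&(abs(W[...,1]+.214)<.04)&(W[...,2]<.20);q=W[m];print(q[:,2].max())
"
```

```text
t 12.35 pos [ 0.5141 -0.2125  0.3982] jaw deg 84.9 down [ 0.001  0.    -1.   ] F [-1.1 -0.2 -0.5] op 0.0595 q [-0.53 -0.11  1.78  0.    1.47  1.13]
[325.77548497 229.30706879]
[325.63008443 223.47046349]
0.18534455895412882
```

View pics/w2.png

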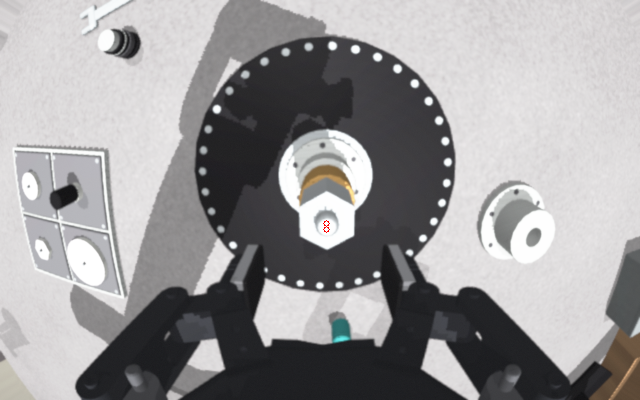

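The wrist view shows the nut at (327,222), its flats facing the jaws and my predicted neck point on the neck.

Emit:
carry_out:
  increments:
    - [[0,0,0],[0,-0.05,-1],0.7]
    - [[0,0,0],[0,0.03,-1],0.7]
    - [[0,0,0],[0,0.03,-0.9],0.7]
    - [[0,0,0],[0,0.03,-0.7],0.7]
    - [[0,0,0],[0,0,-0.5],0.7]
    - [[0,0,0],[0,0,0],0.7]

```text
t: 13.05
tool_pos: [0.5156, -0.2079, 0.3173]
tool_rot: [1.272, 1.161, -1.265]
contact_force: [-0.6, 0.0, -0.3]
opening: 0.0598
```

```bash
python3 -c "
from h import *;st()"
```

```text
t 13.05 pos [ 0.5156 -0.2079  0.3173] jaw deg 85.3 down [ 0.008 -0.003 -1.   ] F [-0.6  0.  -0.3] op 0.0598 q [-0.52 -0.04  1.86  0.    1.32  1.14]
```

Emit:
carry_out:
  increments:
    - [[0.03,0.08,-0.04],[-0.1,-0.3,-0.25],0.7]
    - [[0,0,0],[0,0,0],0.7]
    - [[0,0,0],[0,0,0],0.7]

```text
t: 13.35
tool_pos: [0.5141, -0.2146, 0.3138]
tool_rot: [1.273, 1.165, -1.272]
contact_force: [0.3, -0.2, 0.9]
opening: 0.0598
```

```bash
python3 -c "
from h import *;st()"
```

```text
t 13.35 pos [ 0.5141 -0.2146  0.3138] jaw deg 85.0 down [ 0.002 -0.001 -1.   ] F [ 0.3 -0.2  0.9] op 0.0598 q [-0.53 -0.04  1.86  0.    1.32  1.13]
```

Emit:
carry_out:
  increments:
    - [[0,0,0],[0,0,-0.1],0.5]
    - [[0,0,0],[0,0,0],0.4]
    - [[0,0,0],[0,0,0],0.2]
    - [[0,0,0],[0,0,0],0]
    - [[0,0,0],[0,0,0],0]
    - [[0,0,0],[0,0,0],0]
  squeeze: 60

```text
t: 13.95
tool_pos: [0.5144, -0.215, 0.3128]
tool_rot: [1.274, 1.163, -1.271]
contact_force: [0.4, -0.0, -0.1]
opening: 0.035
```

```bash
python3 -c "
from h import *;st()"
```

```text
t 13.95 pos [ 0.5144 -0.215   0.3128] jaw deg 85.0 down [ 0.004 -0.002 -1.   ] F [ 0.4 -0.  -0.1] op 0.0350 q [-0.53 -0.03  1.86  0.    1.31  1.13]
```

Emit:
carry_out:
  increments:
    - [[0,0,0],[0,0,0.4],0]
    - [[0,0,0],[0,0,0.7],0]
    - [[0,0,0],[0,0,0.9],0]
    - [[0,0,0],[0,0.3,0.5],0]
    - [[0,0,0],[-0.05,0.6,0],0]
    - [[0,0,0],[-0.1,1,0],0]
    - [[0,0,0],[-0.15,1,0],0]
    - [[0,0,0],[-0.15,1,0],0]

```text
t: 14.75
tool_pos: [0.5038, -0.1332, 0.3656]
tool_rot: [1.277, 1.164, -1.274]
contact_force: [0.6, 1.1, -3.3]
opening: 0.0352
```

Emit:
carry_out:
  increments:
    - [[0,0,0],[-0.15,1,0],0]
    - [[0,0,0],[-0.15,1,0],0]
    - [[0,0,0],[-0.15,1,0],0]
    - [[0,0,0],[-0.15,1,0],0]
    - [[0,0,0],[-0.15,1,0],0]
    - [[0,0,0],[-0.15,1,0],0]
    - [[0,0,0],[-0.15,1,0],0]
    - [[0,0,0],[-0.15,1,0],0]

```text
t: 15.55
tool_pos: [0.4738, 0.0403, 0.3612]
tool_rot: [1.274, 1.174, -1.274]
contact_force: [0.9, 0.1, -2.9]
opening: 0.0355
```

```bash
python3 -c "
from h import *;st()"
```

```text
t 15.55 pos [0.4738 0.0403 0.3612] jaw deg 85.0 down [-0.005  0.005 -1.   ] F [ 0.9  0.1 -2.9] op 0.0355 q [-0.07 -0.29  2.    0.    1.44  1.58]
```

Emit:
carry_out:
  increments:
    - [[-0.04,-0.04,0],[-0.15,1,0],0]
    - [[0,0,0],[-0.15,1,0],0]
    - [[0,0,0],[-0.15,1,0],0]
    - [[0,0,0],[-0.15,1,0],0]
    - [[0,0,0],[-0.15,1,0],0]
    - [[0,0,0],[-0.15,1,0],0]
    - [[0,0,0],[-0.15,1,0],0]
    - [[0,0,0],[-0.15,1,0],0]

```text
t: 16.35
tool_pos: [0.4413, 0.2121, 0.357]
tool_rot: [1.267, 1.177, -1.274]
contact_force: [0.2, 0.2, -2.7]
opening: 0.0349
```

Emit:
carry_out:
  increments:
    - [[0,0,0],[-0.15,1,0],0]
    - [[0,0,0],[-0.15,1,-0.3],0]
    - [[0,0,0],[-0.1,0.9,-0.6],0]
    - [[0,0,0],[0,0.6,-0.8],0]
    - [[0,0,0],[0,0.2,-0.8],0]
    - [[0,0,0],[0,0,-0.8],0]
    - [[0,0,0],[0,0,0],0]

```text
t: 17.05
tool_pos: [0.4249, 0.2949, 0.2866]
tool_rot: [1.259, 1.185, -1.271]
contact_force: [-0.8, -0.1, -4.1]
opening: 0.0354
```

```bash
python3 -c "
from h import *;st()"
```

```text
t 17.05 pos [0.4249 0.2949 0.2866] jaw deg 85.8 down [-0.012  0.003 -1.   ] F [-0.8 -0.1 -4.1] op 0.0354 q [ 0.46 -0.1   1.97  0.01  1.28  2.1 ]
```

Emit:
carry_out:
  increments:
    - [[-0.03,-0.12,0],[0.15,0.15,-0.8],0]
    - [[0,0,0],[0.1,0.1,-0.8],0]
    - [[0,0,0],[0.05,0.05,-0.8],0]
    - [[0,0,0],[0,0,-0.7],0]
    - [[0,0,0],[0,0,0],0]
    - [[0,0,0],[0,0,0],0]

```text
t: 17.65
tool_pos: [0.4294, 0.3028, 0.2262]
tool_rot: [1.265, 1.174, -1.258]
contact_force: [0.5, -0.1, -1.9]
opening: 0.0349
```

```bash
python3 -c "
from h import *;st()
im,d,W,c=cloud('side');crop(im,c,[.4316,.3012,.05],'p1.png')
im,d,W,c=cloud('scene');crop(im,c,[.4316,.3012,.05],'p2.png')
a=cv2.imread('pics/p1.png');b=cv2.imread('pics/p2.png');cv2.imwrite('pics/p12b.png',cv2.resize(np.hstack([a,b]),(800,330)))
"
```

```text
t 17.65 pos [0.4294 0.3028 0.2262] jaw deg 85.9 down [ 0.003  0.002 -1.   ] F [ 0.5 -0.1 -1.9] op 0.0349 q [ 0.47 -0.    1.98  0.    1.15  2.11]
```

View pics/p12b.png

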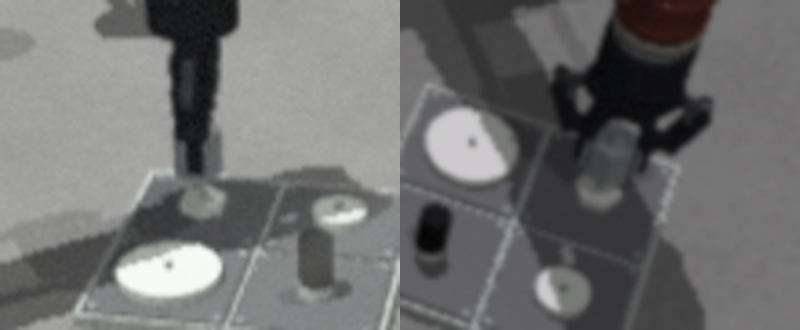

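The nut hangs centred above the hexagonal pad, at (202,170) left and (608,165) right.

Emit:
carry_out:
  increments:
    - [[0,0,0],[0.14,-0.1,-0.45],0]
    - [[0,0,0],[0,0,-0.35],0]
    - [[0,0,0],[0,0,-0.2],0]
    - [[0,0,0],[0,0,0],0]
    - [[0,0,0],[0,0,0],0]

```text
t: 18.25
tool_pos: [0.4334, 0.3007, 0.2067]
tool_rot: [1.268, 1.173, -1.255]
contact_force: [0.3, 0.0, -2.7]
opening: 0.0353
```

```bash
python3 -c "
from h import *;st()"
```

```text
t 18.25 pos [0.4334 0.3007 0.2067] jaw deg 85.9 down [ 0.006  0.004 -1.   ] F [ 0.3  0.  -2.7] op 0.0353 q [0.47 0.03 1.99 0.   1.11 2.11]
```

Emit:
carry_out:
  increments:
    - [[-0.04,0.06,0],[-0.03,0,-0.16],0]
    - [[0,0,0],[0,0,-0.06],0]

```text
t: 18.45
tool_pos: [0.4333, 0.301, 0.2038]
tool_rot: [1.262, 1.174, -1.262]
contact_force: [-5.0, -2.5, 10.5]
opening: 0.0355
```

Emit:
carry_out:
  increments:
    - [[0,0,0],[0,0,-0.08],0]

```text
t: 18.55
tool_pos: [0.4336, 0.3012, 0.2038]
tool_rot: [1.261, 1.174, -1.263]
contact_force: [-7.2, -4.0, 11.6]
opening: 0.035
```

Contact at the predicted height; release.

Emit:
carry_out:
  increments:
    - [[0,0,0],[0,0,0.02],0.45]
    - [[0,0,0],[0,0,0],0.6]
    - [[0,0,0],[0,0,0],0.65]
    - [[0,0,0],[0,0,0],0.65]
    - [[0,0,0],[0,0,0.5],0.65]
    - [[0,0,0],[0,0,1],0.65]
    - [[0,0,0],[0,0,1],0.65]
    - [[0,0,0],[0,0,1],0.65]

```text
t: 19.35
tool_pos: [0.4332, 0.3011, 0.2762]
tool_rot: [1.259, 1.175, -1.265]
contact_force: [0.2, 0.9, -0.2]
opening: 0.0558
```

```bash
python3 -c "
from h import *;st()
im,d,W,c=cloud('side');crop(im,c,[.4316,.3012,.05],'p4.png')
from scipy.optimize import least_squares
an=np.radians(25.9+60*np.arange(6));N=np.stack([np.cos(an),np.sin(an)],1)
m=(d>0)&(abs(W[...,0]-.4316)<.03)&(abs(W[...,1]-.3012)<.03)&(W[...,2]>.03)&(W[...,2]<.09);print(W[m][:,2].max())
q=W[m];q=q[(q[:,2]>.035)&(q[:,2]<.062)]
s=least_squares(lambda p:((q[:,:2]-p)@N.T).max(1)-.018,[.43,.30],loss='soft_l1',f_scale=.001);print(s.x,len(q))
"
```

```text
t 19.35 pos [0.4332 0.3011 0.2762] jaw deg 85.9 down [-0.003 -0.002 -1.   ] F [ 0.2  0.9 -0.2] op 0.0558 q [ 0.47 -0.06  1.95 -0.    1.26  2.11]
0.07726979986858196
[0.43260991 0.30262962] 108
```

View pics/p4.png

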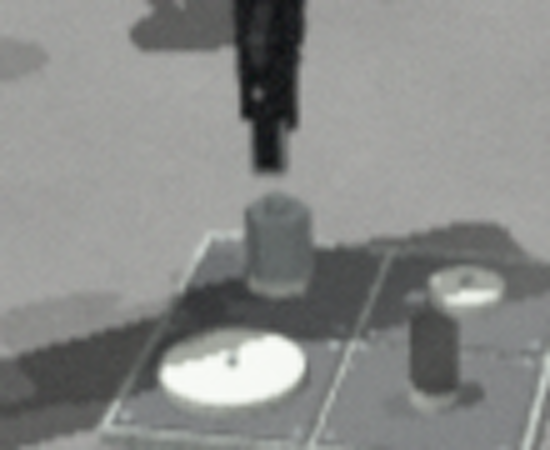

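The nut stands on its pad, fitted centre (0.4326, 0.3026). Now back for the sleeve.

Emit:
carry_out:
  increments:
    - [[0,0,0],[0.1,-0.4,1],0.85]
    - [[0,0,0],[0.15,-0.8,1],0.85]
    - [[0,0,0],[0.15,-1,0.9],0.85]
    - [[0,0,0],[0.15,-1,0],0.85]
    - [[0,0,0],[0.15,-1,0],0.85]
    - [[0,0,0],[0.15,-1,0],0.85]
    - [[0,0,0],[0.15,-1,0],0.85]
    - [[0,0,0],[0.15,-1,0],0.85]

```text
t: 20.2
tool_pos: [0.4576, 0.1547, 0.3451]
tool_rot: [1.267, 1.171, -1.247]
contact_force: [-0.1, -0.2, -0.1]
opening: 0.0724
```

Emit:
carry_out:
  increments:
    - [[0,0,0],[0.15,-1,0],0.85]
    - [[0,0,0],[0.15,-1,0],0.85]
    - [[0,0,0],[0.15,-1,0],0.85]
    - [[0,0,0],[0.15,-1,0],0.85]
    - [[0,0,0],[0.15,-1,0],0.85]
    - [[0,0,0],[0.15,-1,0],0.85]
    - [[0,0,0],[0.15,-1,0],0.85]
    - [[0,0,0],[0.15,-1,0],0.85]

```text
t: 21.0
tool_pos: [0.4814, -0.0122, 0.3455]
tool_rot: [1.269, 1.169, -1.244]
contact_force: [1.3, -0.1, -0.6]
opening: 0.0725
```

```bash
python3 -c "
from h import *;st()"
```

```text
t 21.00 pos [ 0.4814 -0.0122  0.3455] jaw deg 86.2 down [ 0.016  0.004 -1.   ] F [ 1.3 -0.1 -0.6] op 0.0725 q [-0.18 -0.26  2.    0.01  1.38  1.45]
```

Emit:
carry_out:
  increments:
    - [[-0.04,0.14,0],[0.16,-1,0],0.85]
    - [[0,0,0],[0.16,-1,0],0.85]
    - [[0,0,0],[0.16,-1,0],0.85]
    - [[0,0,0],[0.16,-1,0],0.85]
    - [[0,0,0],[0.16,-1,0],0.85]
    - [[0,0,0],[0.16,-1,0],0.85]
    - [[0,0,0],[0.16,-1,0],0.85]
    - [[0,0,0],[0.16,-1,0],0.85]

```text
t: 21.8
tool_pos: [0.507, -0.1792, 0.3455]
tool_rot: [1.26, 1.173, -1.255]
contact_force: [1.0, 1.1, 0.3]
opening: 0.0725
```

```bash
python3 -c "
from h import *;st()"
```

```text
t 21.80 pos [ 0.507  -0.1792  0.3455] jaw deg 86.2 down [ 0.004 -0.    -1.   ] F [1.  1.1 0.3] op 0.0725 q [-0.48 -0.11  1.88  0.    1.38  1.16]
```

Emit:
carry_out:
  increments:
    - [[0,0,0],[0.16,-0.9,0],0.85]
    - [[0,0,0],[0.12,-0.5,0],0.85]
    - [[0,0,0],[0.05,-0.15,0],0.85]
    - [[0,0,0],[0,0,0],0.85]
    - [[0,0,0],[0,0,0],0.85]

```text
t: 22.3
tool_pos: [0.5141, -0.2133, 0.3452]
tool_rot: [1.262, 1.173, -1.257]
contact_force: [-0.3, 1.1, 0.3]
opening: 0.0727
```

```bash
python3 -c "
from h import *;st()
from scipy.optimize import least_squares
im,d,W,c=cloud('side')
q=W[(d>0)&(abs(W[...,0]-.51)<.045)&(abs(W[...,1]+.22)<.045)&(W[...,2]>.1)&(W[...,2]<.126)]
s=least_squares(lambda p:np.hypot(q[:,0]-p[0],q[:,1]-p[1])-.023,[.51,-.22],loss='soft_l1',f_scale=.001);print(s.x)
"
```

```text
t 22.30 pos [ 0.5141 -0.2133  0.3452] jaw deg 86.0 down [ 0.004  0.    -1.   ] F [-0.3  1.1  0.3] op 0.0727 q [-0.53 -0.07  1.83  0.    1.37  1.11]
[ 0.51346164 -0.21389081]
```

Sleeve unmoved at (0.5135, -0.2139). Descend 75 mm.

Emit:
carry_out:
  increments:
    - [[0,0.04,0],[-0.02,0,-1],0.85]
    - [[0,0,0],[0,0.02,-1],0.85]
    - [[0,0,0],[0,0.02,-0.8],0.85]
    - [[0,0,0],[0,0,-0.6],0.85]
    - [[0,0,0],[0,0,0],0.85]
    - [[0,0,0],[0,0,0],0.85]

```text
t: 22.95
tool_pos: [0.5139, -0.2094, 0.2761]
tool_rot: [1.258, 1.175, -1.255]
contact_force: [1.1, 0.4, -0.1]
opening: 0.0728
```

```bash
python3 -c "
from h import *;st()"
```

```text
t 22.95 pos [ 0.5139 -0.2094  0.2761] jaw deg 86.3 down [ 0.003 -0.001 -1.   ] F [ 1.1  0.4 -0.1] op 0.0728 q [-0.52  0.    1.89  0.    1.25  1.11]
```

Emit:
carry_out:
  increments:
    - [[0,0.03,0],[-0.02,-0.24,-0.27],0.85]
    - [[0,0,0],[0,0,0],0.8]
    - [[0,0,0],[0,0,0],0.7]

```text
t: 23.25
tool_pos: [0.5142, -0.215, 0.2723]
tool_rot: [1.256, 1.174, -1.256]
contact_force: [0.6, -0.5, 0.5]
opening: 0.0602
```

```bash
python3 -c "
from h import *;st()"
```

```text
t 23.25 pos [ 0.5142 -0.215   0.2723] jaw deg 86.3 down [ 0.002 -0.002 -1.   ] F [ 0.6 -0.5  0.5] op 0.0602 q [-0.53  0.01  1.89 -0.    1.24  1.11]
```

Emit:
carry_out:
  increments:
    - [[0,0,0],[0,0,0],0.6]
    - [[0,0,0],[0,0,0],0.5]
    - [[0,0,0],[0,0,0],0.2]
    - [[0,0,0],[0,0,0],0]
    - [[0,0,0],[0,0,0],0]
    - [[0,0,0],[0,0,0],0]
  squeeze: 80

```text
t: 23.85
tool_pos: [0.5145, -0.2154, 0.2735]
tool_rot: [1.257, 1.172, -1.255]
contact_force: [-0.2, -0.4, 0.0]
opening: 0.0454
```

```bash
python3 -c "
from h import *;st()"
```

```text
t 23.85 pos [ 0.5145 -0.2154  0.2735] jaw deg 86.2 down [ 0.004 -0.003 -1.   ] F [-0.2 -0.4  0. ] op 0.0454 q [-0.53  0.01  1.88 -0.    1.24  1.11]
```

Emit:
carry_out:
  increments:
    - [[0,0,0],[0,0,0.4],0]
    - [[0,0,0],[0,0,0.7],0]
    - [[0,0,0],[0,0,0.9],0]
    - [[0,0,0],[0,0.3,0.8],0]
    - [[0,0,0],[0.07,0.6,0.3],0]
    - [[0,0,0],[0.1,1,0],0]
    - [[0,0,0],[0.1,1,0],0]
    - [[0,0,0],[0.1,1,0],0]

```text
t: 24.65
tool_pos: [0.5199, -0.1344, 0.338]
tool_rot: [1.259, 1.175, -1.261]
contact_force: [0.5, 0.7, -3.3]
opening: 0.0458
```

Emit:
carry_out:
  increments:
    - [[0,0,0],[0.1,1,0],0]
    - [[0,0,0],[0.1,1,0],0]
    - [[0,0,0],[0.1,1,0],0]
    - [[0,0,0],[0.1,1,0],0]
    - [[0,0,0],[0.1,1,0],0]
    - [[0,0,0],[0.1,1,0],0]
    - [[0,0,0],[0.1,1,0],0]
    - [[0,0,0],[0.1,1,0],0]

```text
t: 25.45
tool_pos: [0.5332, 0.0377, 0.3371]
tool_rot: [1.257, 1.182, -1.261]
contact_force: [-0.1, -0.3, -5.0]
opening: 0.0461
```

```bash
python3 -c "
from h import *;st()"
```

```text
t 25.45 pos [0.5332 0.0377 0.3371] jaw deg 86.2 down [-0.005  0.002 -1.   ] F [-0.1 -0.3 -5. ] op 0.0461 q [-0.07 -0.11  1.89  0.    1.37  1.57]
```

Emit:
carry_out:
  increments:
    - [[0,-0.04,0],[0.08,1,0],0]
    - [[0,0,0],[0.08,1,0],0]
    - [[0,0,0],[0.08,1,0],0]
    - [[0,0,0],[0.08,1,0],0]
    - [[0,0,0],[0.08,1,0],0]
    - [[0,0,0],[0.08,1,0],0]
    - [[0,0,0],[0.08,1,0],0]
    - [[0,0,0],[0.08,1,0],0]

```text
t: 26.25
tool_pos: [0.5416, 0.2094, 0.3356]
tool_rot: [1.254, 1.186, -1.26]
contact_force: [-0.8, -0.4, -4.2]
opening: 0.0457
```

Emit:
carry_out:
  increments:
    - [[0,0,0],[0.1,1,0],0]
    - [[0,0,0],[0.05,0.9,-0.2],0]
    - [[0,0,0],[0,0.7,-0.5],0]
    - [[0,0,0],[0,0.3,-0.7],0]
    - [[0,0,0],[0,0,-0.7],0]
    - [[0,0,0],[0,0,0],0]

```text
t: 26.85
tool_pos: [0.5412, 0.2737, 0.2887]
tool_rot: [1.247, 1.191, -1.26]
contact_force: [-0.9, -1.5, -4.4]
opening: 0.0458
```

```bash
python3 -c "
from h import *;st()"
```

```text
t 26.85 pos [0.5412 0.2737 0.2887] jaw deg 86.7 down [-0.012  0.001 -1.   ] F [-0.9 -1.5 -4.4] op 0.0458 q [0.34 0.11 1.75 0.01 1.29 1.97]
```

Emit:
carry_out:
  increments:
    - [[-0.01,-0.11,0],[0.2,0.1,-0.8],0]
    - [[0,0,0],[0.15,0.05,-0.8],0]
    - [[0,0,0],[0.05,0,-0.8],0]
    - [[0,0,0],[0,0,-0.5],0]
    - [[0,0,0],[0,0,0],0]
    - [[0,0,0],[0,0,0],0]

```text
t: 27.45
tool_pos: [0.5494, 0.2737, 0.2252]
tool_rot: [1.25, 1.181, -1.259]
contact_force: [0.7, 0.2, -3.8]
opening: 0.0455
```

```bash
python3 -c "
from h import *;st()
im,d,W,c=cloud('side');crop(im,c,[.5482,.2774,.05],'p1.png')
im,d,W,c=cloud('scene');crop(im,c,[.5482,.2774,.05],'p2.png')
a=cv2.imread('pics/p1.png');b=cv2.imread('pics/p2.png');cv2.imwrite('pics/p12c.png',cv2.resize(np.hstack([a,b]),(800,330)))
"
```

```text
t 27.45 pos [0.5494 0.2737 0.2252] jaw deg 86.5 down [-0.005 -0.002 -1.   ] F [ 0.7  0.2 -3.8] op 0.0455 q [ 0.34  0.2   1.77 -0.    1.18  1.97]
```

View pics/p12c.png

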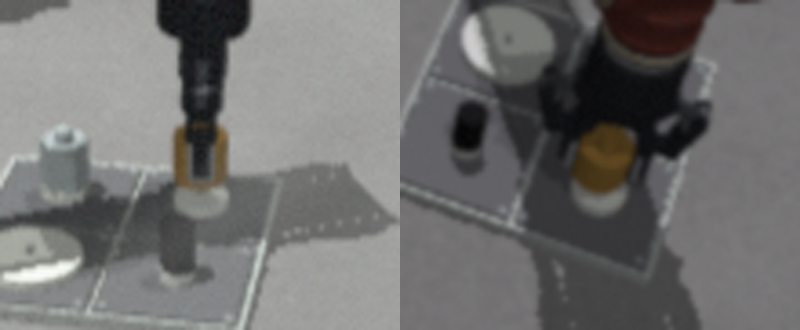

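The sleeve is over its pad, at (202,160) left and (605,160) right. I'm shifting y by +3 mm and lowering.

Emit:
carry_out:
  increments:
    - [[0,-0.05,0],[0,0.18,-0.4],0]
    - [[0,0,0],[0,0,-0.3],0]
    - [[0,0,0],[0,0,-0.15],0]
    - [[0,0,0],[0,0,0],0]
    - [[0,0,0],[0,0,0],0]

```text
t: 28.05
tool_pos: [0.5502, 0.2784, 0.2097]
tool_rot: [1.256, 1.176, -1.25]
contact_force: [-0.4, 0.2, -3.3]
opening: 0.0456
```

```bash
python3 -c "
from h import *;st()"
```

```text
t 28.05 pos [0.5502 0.2784 0.2097] jaw deg 86.5 down [ 0.005 -0.001 -1.   ] F [-0.4  0.2 -3.3] op 0.0456 q [ 0.35  0.22  1.77 -0.    1.14  1.98]
```

Emit:
carry_out:
  increments:
    - [[0,0.05,0],[-0.05,-0.05,-0.17],0]
    - [[0,0,0],[0,0,-0.06],0]

```text
t: 28.25
tool_pos: [0.5496, 0.2775, 0.2065]
tool_rot: [1.254, 1.179, -1.253]
contact_force: [-5.4, -2.9, 5.2]
opening: 0.0455
```

Emit:
carry_out:
  increments:
    - [[0,0,0],[0,0,-0.08],0]

```text
t: 28.35
tool_pos: [0.5497, 0.2776, 0.2065]
tool_rot: [1.253, 1.179, -1.254]
contact_force: [-8.3, -2.6, 10.6]
opening: 0.046
```

Emit:
carry_out:
  increments:
    - [[0,0,0],[0,0,0.02],0.6]
    - [[0,0,0],[0,0,0],0.7]
    - [[0,0,0],[0,0,0],0.75]
    - [[0,0,0],[0,0,0],0.75]
    - [[0,0,0],[0,0,0.5],0.75]
    - [[0,0,0],[0,0,1],0.75]
    - [[0,0,0],[0,0,1],0.75]
    - [[0,0,0],[0,0,1],0.75]

```text
t: 29.15
tool_pos: [0.55, 0.2774, 0.2794]
tool_rot: [1.253, 1.179, -1.254]
contact_force: [0.4, -0.9, -0.2]
opening: 0.0645
```

```bash
python3 -c "
from h import *;st()
im,d,W,c=cloud('side');crop(im,c,[.5482,.2774,.05],'p5.png')
from scipy.optimize import least_squares
m=(d>0)&(abs(W[...,0]-.548)<.035)&(abs(W[...,1]-.277)<.035)&(W[...,2]>.03)&(W[...,2]<.09);print(W[m][:,2].max())
q=W[m];q=q[(q[:,2]>.035)&(q[:,2]<.062)]
s=least_squares(lambda p:np.hypot(q[:,0]-p[0],q[:,1]-p[1])-.023,[.548,.277],loss='soft_l1',f_scale=.001);print(s.x,len(q))
"
```

```text
t 29.15 pos [0.55   0.2774 0.2794] jaw deg 86.5 down [-0.    -0.001 -1.   ] F [ 0.4 -0.9 -0.2] op 0.0645 q [ 0.35  0.14  1.74 -0.    1.27  1.98]
0.0758291389459842
[0.54818516 0.27936701] 117
```

View pics/p5.png

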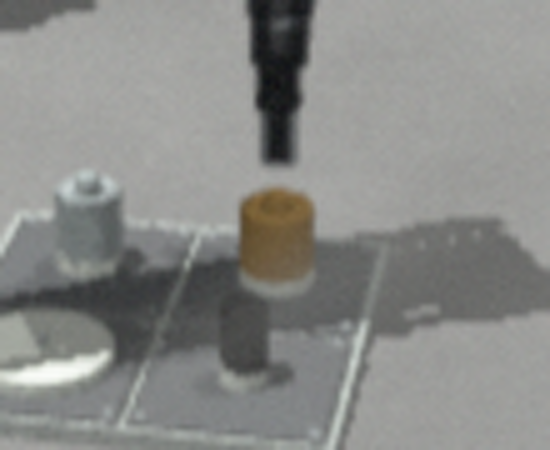

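The sleeve stands seated, fitted centre (0.5482, 0.2794). Last part: the flange.

Emit:
carry_out:
  increments:
    - [[0,0,0],[0,-0.4,1],1]
    - [[0,0,0],[0,-0.8,1],1]
    - [[0,0,0],[-0.05,-1,0.5],1]
    - [[0,0,0],[-0.07,-1,0],1]
    - [[0,0,0],[-0.07,-1,0],1]
    - [[0,0,0],[-0.07,-1,0],1]
    - [[0,0,0],[-0.07,-1,0],1]
    - [[0,0,0],[-0.07,-1,0],1]

```text
t: 30.0
tool_pos: [0.5432, 0.1313, 0.3412]
tool_rot: [1.262, 1.173, -1.235]
contact_force: [1.0, -0.5, -0.0]
opening: 0.0857
```

Emit:
carry_out:
  increments:
    - [[0,0,0],[-0.07,-1,0],1]
    - [[0,0,0],[-0.07,-1,0],1]
    - [[0,0,0],[-0.07,-1,0],1]
    - [[0,0,0],[-0.07,-1,0],1]
    - [[0,0,0],[-0.07,-1,0],1]
    - [[0,0,0],[-0.07,-1,0],1]
    - [[0,0,0],[-0.07,-1,0],1]
    - [[0,0,0],[-0.07,-1,0],1]

```text
t: 30.8
tool_pos: [0.5307, -0.0353, 0.3424]
tool_rot: [1.264, 1.169, -1.231]
contact_force: [-0.1, -0.1, -0.4]
opening: 0.0851
```

```bash
python3 -c "
from h import *;st()"
```

```text
t 30.80 pos [ 0.5307 -0.0353  0.3424] jaw deg 86.8 down [ 0.022  0.004 -1.   ] F [-0.1 -0.1 -0.4] op 0.0851 q [-0.21 -0.13  1.9   0.01  1.35  1.42]
```

Emit:
carry_out:
  increments:
    - [[-0.04,0.1,0],[-0.1,-1,0],1]
    - [[0,0.1,0],[-0.1,-1,0],1]
    - [[0,0,0],[-0.1,-1,0],1]
    - [[0,0,0],[-0.1,-1,0],1]
    - [[0,0,0],[-0.1,-1,0],1]
    - [[0,0,0],[-0.1,-1,0],1]
    - [[0,0,0],[-0.1,-1,0],1]
    - [[0,0,0],[-0.1,-0.8,0],1]

```text
t: 31.6
tool_pos: [0.5132, -0.1983, 0.3435]
tool_rot: [1.252, 1.176, -1.247]
contact_force: [0.2, 0.2, 0.3]
opening: 0.0854
```

```bash
python3 -c "
from h import *;st()"
```

```text
t 31.60 pos [ 0.5132 -0.1983  0.3435] jaw deg 86.8 down [ 0.006 -0.002 -1.   ] F [0.2 0.2 0.3] op 0.0854 q [-0.5  -0.08  1.85  0.    1.37  1.12]
```

Emit:
carry_out:
  increments:
    - [[0.02,0.05,0],[0,-0.6,-0.5],1]
    - [[0,0,0],[0.02,-0.2,-0.6],1]
    - [[0,0,0],[0,0,-0.3],1]
    - [[0,0,0],[0,0,0],1]
    - [[0,0,0],[0,0,0],1]

```text
t: 32.1
tool_pos: [0.5132, -0.2158, 0.3116]
tool_rot: [1.253, 1.184, -1.252]
contact_force: [0.3, -0.2, 0.4]
opening: 0.0855
```

```bash
python3 -c "
from h import *;st()
from scipy.optimize import least_squares
im,d,W,c=cloud('side')
m=(d>0)&(abs(W[...,0]-.513)<.045)&(abs(W[...,1]+.214)<.045)&(W[...,2]<.12);print(W[m][:,2].max())
q=W[m];q=q[(q[:,2]>.062)&(q[:,2]<.086)]
s=least_squares(lambda p:np.hypot(q[:,0]-p[0],q[:,1]-p[1])-.028,[.51,-.22],loss='soft_l1',f_scale=.001);print(s.x)
im,d=get_image('wrist');cv2.imwrite('pics/w3.png',im)
"
```

```text
t 32.10 pos [ 0.5132 -0.2158  0.3116] jaw deg 86.7 down [-0.001  0.002 -1.   ] F [ 0.3 -0.2  0.4] op 0.0855 q [-0.53 -0.03  1.86  0.    1.32  1.1 ]
0.1037277213285468
[ 0.51414236 -0.21384488]
```

View pics/w3.png

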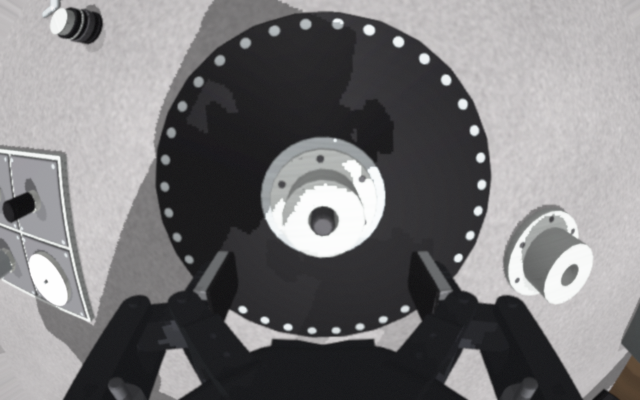

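The flange collar with the stub in its bore, at (323,215), lies centred between the fingers. I'm descending to TCP 0.236.

Emit:
carry_out:
  increments:
    - [[0,0,0],[0.04,0.08,-1],1]
    - [[0,0,0],[0,0,-1],1]
    - [[0,0,0],[0,0,-0.8],1]
    - [[0,0,0],[0,0,-0.5],1]
    - [[0,0,0],[0,0,0],1]
    - [[0,0,0],[0,0,0],1]

```text
t: 32.8
tool_pos: [0.516, -0.2126, 0.2484]
tool_rot: [1.251, 1.177, -1.245]
contact_force: [0.4, 0.3, 0.3]
opening: 0.0856
```

```bash
python3 -c "
from h import *;st()"
```

```text
t 32.80 pos [ 0.516  -0.2126  0.2484] jaw deg 86.9 down [ 0.007 -0.002 -1.   ] F [0.4 0.3 0.3] op 0.0856 q [-0.52  0.04  1.9   0.    1.19  1.1 ]
```

Emit:
carry_out:
  increments:
    - [[0.02,0.07,0],[-0.1,-0.08,-0.4],1]
    - [[0,0,0],[0,0,-0.15],1]
    - [[0,0,0],[0,0,0],0.9]
    - [[0,0,0],[0,0,0],0.8]

```text
t: 33.2
tool_pos: [0.5147, -0.2148, 0.2392]
tool_rot: [1.249, 1.179, -1.248]
contact_force: [0.1, -0.2, -1.0]
opening: 0.0682
```

```bash
python3 -c "
from h import *;st()"
```

```text
t 33.20 pos [ 0.5147 -0.2148  0.2392] jaw deg 86.9 down [ 0.003 -0.002 -1.   ] F [ 0.1 -0.2 -1. ] op 0.0682 q [-0.53  0.06  1.9  -0.    1.18  1.1 ]
```

Emit:
carry_out:
  increments:
    - [[0,0,0],[-0.03,0,-0.22],0.75]
    - [[0,0,0],[0,0,-0.1],0.7]

```text
t: 33.4
tool_pos: [0.5143, -0.2151, 0.2332]
tool_rot: [1.249, 1.178, -1.247]
contact_force: [-0.5, 1.4, -0.4]
opening: 0.06
```

Emit:
carry_out:
  increments:
    - [[0,0,0],[0,0,0],0.65]
    - [[0,0,0],[0,0,0],0.5]
    - [[0,0,0],[0,0,0],0.2]
    - [[0,0,0],[0,0,0],0]
    - [[0,0,0],[0,0,0],0]
    - [[0,0,0],[0,0,0],0]
  squeeze: 80

```text
t: 34.0
tool_pos: [0.5145, -0.2152, 0.2335]
tool_rot: [1.249, 1.177, -1.247]
contact_force: [0.2, -0.5, -0.2]
opening: 0.0535
```

```bash
python3 -c "
from h import *;st()"
```

```text
t 34.00 pos [ 0.5145 -0.2152  0.2335] jaw deg 86.9 down [ 0.005 -0.003 -1.   ] F [ 0.2 -0.5 -0.2] op 0.0535 q [-0.53  0.06  1.91 -0.    1.17  1.1 ]
```

Emit:
carry_out:
  increments:
    - [[0,0,0],[0,0,0.4],0]
    - [[0,0,0],[0,0,0.7],0]
    - [[0,0,0],[0,0,0.9],0]
    - [[0,0,0],[0,0,1],0]
    - [[0,0,0],[0,0,1],0]
    - [[0,0,0],[0,0.2,0.6],0]
    - [[0,0,0],[-0.15,0.6,0],0]
    - [[0,0,0],[-0.25,0.9,0],0]

```text
t: 34.8
tool_pos: [0.5049, -0.1799, 0.33]
tool_rot: [1.251, 1.176, -1.249]
contact_force: [0.8, 0.4, -2.4]
opening: 0.0535
```

```bash
python3 -c "
from h import *;st()"
```

```text
t 34.80 pos [ 0.5049 -0.1799  0.33  ] jaw deg 86.7 down [ 0.005 -0.003 -1.   ] F [ 0.8  0.4 -2.4] op 0.0535 q [-0.48 -0.1   1.89 -0.    1.35  1.15]
```

Emit:
carry_out:
  increments:
    - [[0,0,0],[-0.27,1,0],0]
    - [[0,0,0],[-0.27,1,0],0]
    - [[0,0,0],[-0.27,1,0],0]
    - [[0,0,0],[-0.27,1,0],0]
    - [[0,0,0],[-0.27,1,0],0]
    - [[0,0,0],[-0.27,1,0],0]
    - [[0,0,0],[-0.27,1,0],0]
    - [[0,0,0],[-0.27,1,0],0]

```text
t: 35.6
tool_pos: [0.4509, -0.0031, 0.3175]
tool_rot: [1.246, 1.199, -1.256]
contact_force: [0.6, 0.1, -3.2]
opening: 0.0533
```

```bash
python3 -c "
from h import *;st()"
```

```text
t 35.60 pos [ 0.4509 -0.0031  0.3175] jaw deg 86.9 down [-0.015  0.007 -1.   ] F [ 0.6  0.1 -3.2] op 0.0533 q [-0.17 -0.31  2.09  0.    1.38  1.45]
```

Emit:
carry_out:
  increments:
    - [[-0.04,-0.08,0],[-0.23,1,0.1],0]
    - [[-0.03,-0.07,0],[-0.23,1,0.1],0]
    - [[0,0,0],[-0.23,1,0.1],0]
    - [[0,0,0],[-0.23,1,0.1],0]
    - [[0,0,0],[-0.23,1,0],0]
    - [[0,0,0],[-0.2,1,0],0]
    - [[0,0,0],[-0.15,1,0],0]
    - [[0,0,0],[0,0.8,0],0]

```text
t: 36.4
tool_pos: [0.4055, 0.1669, 0.3117]
tool_rot: [1.233, 1.205, -1.259]
contact_force: [0.3, -1.3, -2.1]
opening: 0.0533
```

Emit:
carry_out:
  increments:
    - [[0,0,0],[0,0.3,-0.3],0]
    - [[0,0,0],[0,0,-0.4],0]
    - [[0,0,0],[0,0,0],0]

```text
t: 36.7
tool_pos: [0.4017, 0.1753, 0.293]
tool_rot: [1.225, 1.211, -1.26]
contact_force: [0.6, 0.2, -2.7]
opening: 0.0533
```

```bash
python3 -c "
from h import *;st()"
```

```text
t 36.70 pos [0.4017 0.1753 0.293 ] jaw deg 87.7 down [-0.029  0.    -1.   ] F [ 0.6  0.2 -2.7] op 0.0533 q [ 0.24 -0.32  2.14  0.01  1.35  1.85]
```

Emit:
carry_out:
  increments:
    - [[0,-0.14,-0.04],[0.2,0.25,-0.3],0]
    - [[0,-0.13,0],[0.15,0.2,-0.5],0]
    - [[0,0,0],[0.05,0,-0.7],0]
    - [[0,0,0],[0,0,-0.7],0]
    - [[0,0,0],[0,0,-0.4],0]
    - [[0,0,0],[0,0,0],0]
    - [[0,0,0],[0,0,0],0]

```text
t: 37.4
tool_pos: [0.4112, 0.1823, 0.2368]
tool_rot: [1.248, 1.183, -1.246]
contact_force: [-0.8, -0.8, -2.2]
opening: 0.0534
```

```bash
python3 -c "
from h import *;st()
im,d,W,c=cloud('side');crop(im,c,[.4078,.1846,.05],'p1.png')
im,d,W,c=cloud('scene');crop(im,c,[.4078,.1846,.05],'p2.png')
a=cv2.imread('pics/p1.png');b=cv2.imread('pics/p2.png');cv2.imwrite('pics/p12d.png',cv2.resize(np.hstack([a,b]),(800,330)))
"
```

```text
t 37.40 pos [0.4112 0.1823 0.2368] jaw deg 87.0 down [ 0.002 -0.    -1.   ] F [-0.8 -0.8 -2.2] op 0.0534 q [ 0.25 -0.21  2.16 -0.    1.2   1.87]
```

View pics/p12d.png

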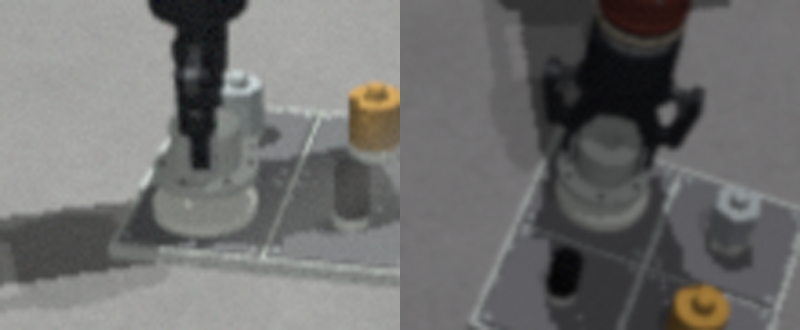

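The flange hangs centred over the large pad, at (205,180) left and (602,185) right. I'm lowering it about 24 mm and shifting x by -3 mm.

Emit:
carry_out:
  increments:
    - [[0,0,0],[-0.14,0.06,-0.5],0]
    - [[0,0,0],[0,0,-0.3],0]
    - [[0,0,0],[0,0,-0.2],0]
    - [[0,0,0],[0,0,0],0]
    - [[0,0,0],[0,0,0],0]

```text
t: 38.0
tool_pos: [0.4086, 0.184, 0.2169]
tool_rot: [1.25, 1.181, -1.243]
contact_force: [0.6, -0.4, -2.8]
opening: 0.0536
```

```bash
python3 -c "
from h import *;st()"
```

```text
t 38.00 pos [0.4086 0.184  0.2169] jaw deg 87.1 down [ 0.005  0.001 -1.   ] F [ 0.6 -0.4 -2.8] op 0.0536 q [ 0.26 -0.18  2.17 -0.    1.15  1.88]
```

Emit:
carry_out:
  increments:
    - [[0,0.03,0],[0,0,-0.2],0]
    - [[0,0,0],[0,0,-0.06],0]

```text
t: 38.2
tool_pos: [0.4091, 0.1841, 0.2125]
tool_rot: [1.249, 1.183, -1.245]
contact_force: [-4.4, -0.6, 6.9]
opening: 0.0535
```

Emit:
carry_out:
  increments:
    - [[0,0,0],[0,0,-0.08],0]

```text
t: 38.3
tool_pos: [0.4094, 0.1843, 0.2124]
tool_rot: [1.247, 1.184, -1.246]
contact_force: [-9.8, -1.0, 17.6]
opening: 0.0537
```

Emit:
carry_out:
  increments:
    - [[0,0,0],[0,0,0.02],0.7]
    - [[0,0,0],[0,0,0],0.8]
    - [[0,0,0],[0,0,0],0.85]
    - [[0,0,0],[0,0,0],0.85]
    - [[0,0,0],[0,0,0.5],0.85]
    - [[0,0,0],[0,0,1],0.85]
    - [[0,0,0],[0,0,1],0.85]
    - [[0,0,0],[0,0,1],0.85]

```text
t: 39.1
tool_pos: [0.4091, 0.1841, 0.2849]
tool_rot: [1.246, 1.185, -1.248]
contact_force: [-0.0, -0.2, 0.8]
opening: 0.0726
```

Emit:
carry_out:
  increments:
    - [[0,0,0],[0,-0.3,1],0.85]
    - [[0,0,0],[0,-0.6,1],0.85]
    - [[0,0,0],[0,-1,1],0.85]
    - [[0,0,0],[0,-1,0.5],0.85]
    - [[0,0,0],[0,-1,0],0.85]
    - [[0,0,0],[0,-1,0],0.85]
    - [[0,0,0],[0,-0.5,0],0.85]
    - [[0,0,0],[0,0,0],0.85]

```text
t: 39.9
tool_pos: [0.4089, 0.0729, 0.3689]
tool_rot: [1.254, 1.176, -1.234]
contact_force: [0.1, -0.1, -0.3]
opening: 0.0726
```

```bash
python3 -c "
from h import *;st()
from scipy.optimize import least_squares
T={'cap':(.5244,.1608,.014,.063),'nut':(.4316,.3012,.0185,.062),'sleeve':(.5482,.2774,.023,.062),'flange':(.4078,.1846,.028,.066)}
for n in('side','scene'):
    im,d,W,c=cloud(n);crop(im,c,[.478,.231,.05],'fin_%s.png'%n,130,4)
    for k,(x,y,r,zt) in T.items():
        m=(d>0)&(abs(W[...,0]-x)<.04)&(abs(W[...,1]-y)<.04)&(W[...,2]>.03)&(W[...,2]<.1);q=W[m];mx=q[:,2].max()
        q=q[(q[:,2]>(.04 if k=='flange' else .035))&(q[:,2]<zt)]
        s=least_squares(lambda p:np.hypot(q[:,0]-p[0],q[:,1]-p[1])-r,[x,y],loss='soft_l1',f_scale=.001);print(n,k,s.x-[x,y],'top %.4f'%mx)
c=get_calibration('scene')
print(tip_of('scene','lens_mid')[:1],tip_of('scene','spanner')[:1])
"
```

```text
t 39.90 pos [0.4089 0.0729 0.3689] jaw deg 87.2 down [ 0.015  0.001 -1.   ] F [ 0.1 -0.1 -0.3] op 0.0726 q [-0.   -0.47  2.12  0.    1.48  1.62]
side cap [0.00072478 0.00262421] top 0.0696
side nut [0.00065932 0.00062644] top 0.0773
side sleeve [5.22982006e-05 1.55129468e-03] top 0.0762
side flange [0.00114436 0.00072305] top 0.0733
scene cap [-0.00014571  0.00200892] top 0.0715
scene nut [0.001159   0.00052084] top 0.0809
scene sleeve [-0.00037668  0.00082856] top 0.0834
scene flange [0.00077167 0.00040747] top 0.0772
[{'centre': [356.9, 269.1], 'p': 0.73}] [{'centre': [346.3, 291.7], 'p': 0.78}]
```

View pics/fin_side.png

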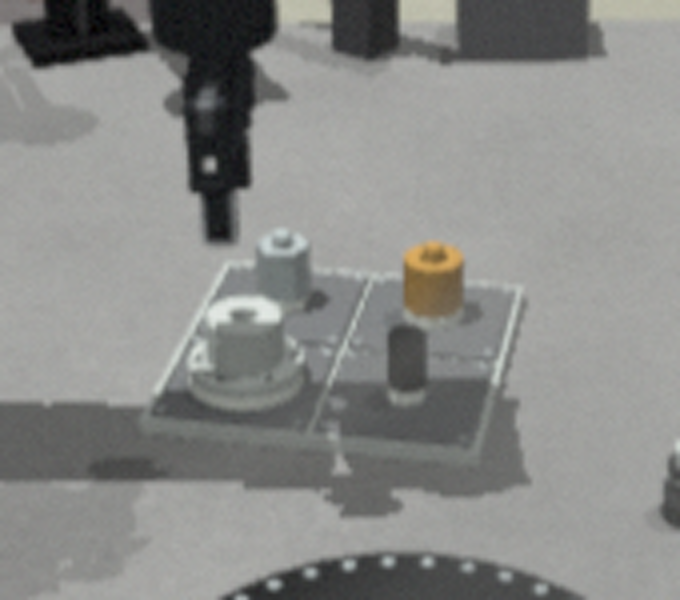

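View pics/fin_scene.png

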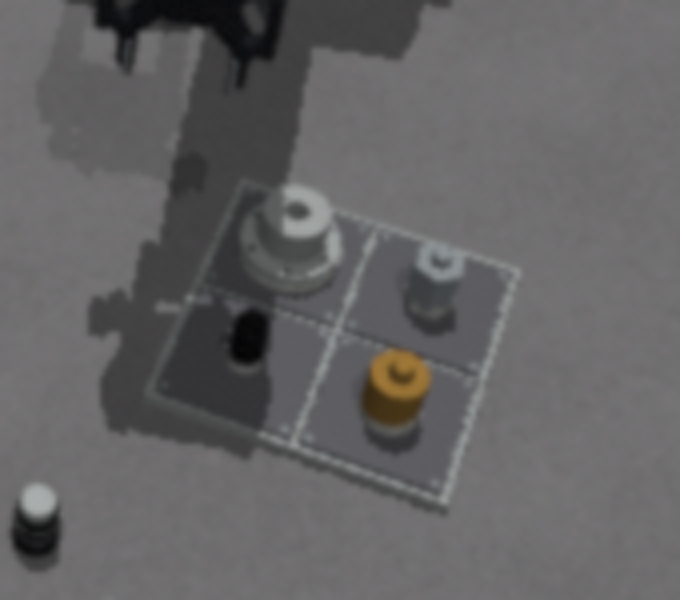

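All four parts stand upright and centred on their own pads, the gripper is clear, and the lens and spanner are where they were. I'm handing in.

```bash
python3 -c "
from station import *;print(finish_job())"
```

```text
the job is handed in; nothing more can be done
None
```

I moved the cap, nut, sleeve and flange, in that order, each to its own seat, and handed the job in at about 40 s of the 106 s allowed. No verdict was reported.

- **Setting down:** each part was lowered until the wrist force showed contact with the pad. That came within about 0.5 mm of the height predicted from my measured pad height of 0.024 m. The highest reading was about 27 N vertically, on the cap.
- **Final position:** in both fixed cameras all four parts stand upright, with axes within about 3 mm of the seat centres (10 mm allowed). The cap is furthest off, at 2.0–2.7 mm.
- **Bystanders:** the lens and spanner show within 2 pixels of where they were at the start. The arm is clear of everything.
- **Disagreement:** the scene camera's depth put the tops of the parts up to about 7 mm above nominal, most on the sleeve. I took this as noise at the edges, because the contact heights agree with the seating and the side camera was within about 3 mm.

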